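Pack the heel-repair pail away in its chest

ROBOT

A 6-joint arm with a two-finger parallel gripper is mounted at the origin on the work surface. World frame = base frame: x ahead of the robot, y to its left, z up, the work surface at z = 0. Lengths are in m, angles in rad, forces in N, time in s.
With the tool pointing down it reaches from about 0.425 to 0.925 m from the base axis. Payload 12.5 kg.
Tool frame: the origin (TCP) lies on the centre line of the jaws, within the pads' length; the fingertips stand 22 mm ahead of it and the grasp point (between the pads) lies 3 mm ahead of it; y points along the fingers, x is the direction in which the jaws open and shut, and the axes are right-handed (so a half turn about y gives the same grasp; the last joint's range is limited). The gripper opens to 85 mm and grips with 20 to 120 N. Pads are 22 mm wide; open, the fingers measure 114 mm over their backs; the gripper's body (76 mm by 85 mm) begins 54 mm behind the grasp point. The pads swing forward as they close: fully open they stand 13 mm farther back than shut.
Start: joints at [-1.292, 0.491, 1.559, -0, 1.092, -0.106], TCP at [0.235, -0.579, 0.253] pointing down, gripper open.
Joint ranges: [-3.1, 3.1], [-0.84, 2.19], [0.05, 2.79], [-1.13, 4.28], [0.06, 2.93], [-2.69, 2.69]. Speed limits (rad/s): [2.22, 2.22, 2.79, 3.14, 3.14, 3.14].

INTERFACE

Orientations are given as a 3x3 rotation matrix whose columns are the frame's x, y, z axes.
In Python, from rig import r gives the robot as it stands.
- The arm moves only by the tool step_arm, never from a script. Its arguments are lists of equal length, an entry for each row: "delta_pos": the shift along the tool's x, y, z each as a share of 0.6 m, from -1 to 1, a list of three; "turn": the turn about the tool's y as a share of 60 degrees, from -1 to 1; "fingers": the opening in per cent of the stroke, from 0 (shut) to 100 (fully open). A call has 1 to 20 rows; each row is the pose to reach, as a shift and turn from the pose commanded when the call began, along the tool's axes at that moment; what a row does not reach only later rows make up. A row lasts 1/10 s, in which the tool goes at most 50 mm and 8.59 degrees, less where a joint would pass 70% of its speed; a pose out of reach is approached as far as the arm can. A call with a number of a shift or a turn outside -1 to 1 is refused whole. A call with a gripper value outside its range is refused whole. The fingers move at their own pace and stop on an object; "grip_force" is the grip in N (left out, the last holds). Time passes only in rows, so rows that repeat a pose let the fingers close. It gives the time, the measured TCP pose, the force and the opening at its end, in the units of the state.
- r.sense(): the state, without advancing time (a new reading comes with each control period).
- r.capture(name): name is "scene" or "top" or "wrist"; returns the picture (420x560x3 uint8, red, green, blue); there is no depth.
- r.calibration(name): a dict with "fovy" (degrees; the focal length in pixels is half the picture's height over the tangent of half this angle, whatever the lens; pixels are square), "cx", "cy" (the principal point, pixels), "D" ([k1, k2, p1, p2, k3] as OpenCV has them; the pictures are not rectified), "extrinsics" (4x4, takes a point from camera to world coordinates). Camera axes: x right, y down, z forward; pixel columns grow to the right and rows downward; lengths in m; the calibration is good to about 2 mm. A picture is of the moment at which its call begins: read the wrist's pose just before it. calibration takes no time and is no camera call; for the wrist camera it gives the pose at the moment of the call.
- r.hand_in(): hands the job in, once; it reports no verdict.
Trained networks look in the newest picture that a camera, given by its name, has taken for a name from the list of things; names that differ only in an ending like _2 or _b are one class to them, and where a whole thing is asked for, a point or a joint stands for the part that bears it (a point fixed in the world has none). Each returns a list of dicts, best first, with "conf" (0 to 1); they miss things now and then, are a little off and sometimes report something else, mostly with a low value. They report only what shows in the picture. A call takes as long as a camera call. They do not tell look-alikes from the thing itself.
- r.find_in(camera, query): "rect" ([left, top, width, height] in pixels, round what is visible of it).
- r.silhouettes(camera, query): "mask" (420x560 bool, what is visible of it) and "rect" ([left, top, width, height] in pixels, round what is visible of it).
The state is a dict: "time": time; "joint_positions": joint angles; "qd": joint speeds; "joint_efforts": joint torques, N m; "tool_pos": TCP position; "tcp_rot": TCP orientation; "force": force on the tool from outside, world axes, zero at the start; "moment": the same for the moment, N m; "gripper_width": opening from 0.0 (shut) to 1.0 (fully open).
Only numpy, scipy, OpenCV 4.12 (cv2) and the standard library are available. Lean on these libraries where they do the work, as an engineer would, in place of code of your own. Each camera call takes 0.05 s, during which the arm holds its last target.

TASK

Pack the parts for a heel repair: open the chest's lid back until it rests on its stop, draw the lowest leather heel lift out of the magazine (the others stay in it) and put it and every loose wooden heel block into the pail on the bench. Only when the pail is fully loaded, raise its folded-down bail upright, lift the pail by the bail and stand it upright on the floor of the open chest. Let go, with the bail folded down inside so that the lid can shut, then close the lid fully; leave everything else where it is.

Things in the scene. Friction and masses are not known exactly. Their poses are not given: they have to be found in the camera images.
- bail (a joint): hinge of the pail's wire bail: 0 = folded down to the pail's -x side, resting 0.26 rad below level; 1.83 = straight up; 3.66 = folded down on the other side. It swings freely with almost no friction and drops to one side or the other when let go off the upright (exactly upright it may stay). Folded, it must lie inside the chest walls for the lid to shut: its grip then reaches up to 93 mm out from the pail's centre line.
- bail_grip (a point): middle of the wooden grip of the bail, a round bar 9 mm in diameter and 60 mm long that turns freely on the wire, parallel to the pail's y axis, 88 mm from the hinge axis. The hinge axis is the pail's y direction through its centre line, 62 mm above the underside. Folded down, the bar stands 34 mm outside the rim.
- pail: small round steel pail, open on top, 102 mm across the rim, 90 mm across the bottom, 70 mm high, walls 3 mm, bottom 4 mm, 350 g; starts standing on the bench. Origin: centre of its underside; z up, the folded bail lies towards -x.
- pail_mid (a point): point on the pail's centre line, 35 mm above its underside
- chest: open plywood chest fixed to the bench, 206 (x) x 210 (y) x 92 mm, walls and floor 6 mm. Origin: centre of its underside; its front (the pull tab side) faces -x. Its inner floor is 6 mm above the bench.
- lid (a joint): hinge of the chest lid: 0 shut, 1.85 rad = leaning back on its stop. The lid weighs 250 g and falls shut below about 1.5 rad, falls open to the stop above about 1.65.
- lid_tab (a point): centre of the outer part of the pull tab on the lid's front edge: tab 36 mm wide (y), 8 mm thick, sticking out 45 mm from the chest's front; this point is 27 mm out from the chest's front and 233 mm from the hinge.
- lid_hinge (a point): middle of the lid's hinge axis, on the chest's far top edge (axis along the chest's y)
- magazine: gravity magazine fixed to the bench: an open aluminium guide (top 78 mm above the bench) on a wooden foot 75 x 58 mm, holding a stack of four leather heel lifts. Origin: centre of its underside; its slot opens to -x. In front of the slot only an 18 mm wide tongue reaches 29 mm on under the lowest lift, so fingers can pass down beside that lift.
- mag_floor (a point): centre of the floor the stack rests on, 30 mm above the bench. The front gate (two strips within 21 mm of the middle plane, front face 37.5 mm ahead of here) starts 14 mm above the floor and lets only the lowest lift out; the side walls (outer faces 58 mm apart) reach only 13.5 mm ahead of here.
- lift0_c (a point): centre of the lowest heel lift: brown leather plate 64 (x) x 46 (y) x 9 mm, 30 g. At the start its front end stands 18 to 22 mm out of the slot, over the tongue; the front end is 32 mm from this centre, along -x.
- lift1_c (a point): centre of heel lift number 2 from the bottom, same size; it stays in the magazine (it drops one place when the lowest is drawn)
- lift2_c (a point): centre of heel lift number 3 from the bottom, same size; it stays in the magazine (it drops one place when the lowest is drawn)
- lift3_c (a point): centre of heel lift number 4 from the bottom, same size; it stays in the magazine (it drops one place when the lowest is drawn)
- block0_c (a point): centre of a loose wooden heel block, 26 (x) x 30 (y) x 20 mm, 20 g, lying flat on the bench near its front; three to five of the five are present
- block1_c (a point): centre of a loose wooden heel block, 26 (x) x 30 (y) x 20 mm, 20 g, lying flat on the bench near its front; three to five of the five are present
- block2_c (a point): centre of a loose wooden heel block, 26 (x) x 30 (y) x 20 mm, 20 g, lying flat on the bench near its front; three to five of the five are present
- block3_c (a point): centre of a loose wooden heel block, 26 (x) x 30 (y) x 20 mm, 20 g, lying flat on the bench near its front; three to five of the five are present
- block4_c (a point): centre of a loose wooden heel block, 26 (x) x 30 (y) x 20 mm, 20 g, lying flat on the bench near its front; three to five of the five are present
- hammer: bystander, leave alone: cobbler's hammer lying beyond the pail
- jar: bystander, leave alone: jar 60 mm across, 80 mm high
- tin: bystander, leave alone: flat round tin 56 mm across, 26 mm high
- wax: bystander, leave alone: round dark cake of wax 52 mm across, 24 mm high
- rule: bystander, leave alone: flat wooden rule 26 x 160 x 5 mm, lying to the far left
There are look-alikes about, which are no part of the job. Leave any red look-alike of the part that bears lift0_c alone.

How it is judged:
On the way, in this order (a step that is already met when the one before it is completed fails the run):
1. the drawn lift and all the loose blocks lie in the pail while it stands on the bench (horizontal distance between each of block0_c, block1_c, block2_c, block3_c, block4_c, lift0_c and pail_mid below 0.05 m and z of block0_c in the frame of pail between 0 and 0.072 m and z of block1_c in the frame of pail between 0 and 0.072 m and z of block2_c in the frame of pail between 0 and 0.072 m and z of block3_c in the frame of pail between 0 and 0.072 m and z of block4_c in the frame of pail between 0 and 0.072 m and z of lift0_c in the frame of pail between 0 and 0.072 m and linear speed of each of block0, block1, block2, block3, block4, lift0, pail below 0.03 m/s and height (world z) of pail below 0.01 m), for 0.2 s.
2. the pail hangs upright, clear of the bench, from its raised bail held by the gripper (value of joint bail between 1.3 and 2.36 rad and contact force between the fingers and bail above 0.5 N and height (world z) of pail above 0.03 m and angle between pail's own z axis and vertical below 0.4 rad), for 0.3 s.
3. the loaded pail stands on the floor of the chest while the lid rests open on its stop (horizontal distance between each of block0_c, block1_c, block2_c, block3_c, block4_c, lift0_c and pail_mid below 0.05 m and z of block0_c in the frame of pail between 0 and 0.072 m and z of block1_c in the frame of pail between 0 and 0.072 m and z of block2_c in the frame of pail between 0 and 0.072 m and z of block3_c in the frame of pail between 0 and 0.072 m and z of block4_c in the frame of pail between 0 and 0.072 m and z of lift0_c in the frame of pail between 0 and 0.072 m and linear speed of each of block0, block1, block2, block3, block4, lift0, pail below 0.03 m/s and z of pail in the frame of chest below 0.014 m and horizontal distance between pail and chest below 0.06 m and angle between pail's own z axis and vertical below 0.12 rad and value of joint lid above 1.7 rad), for 0.2 s.
At the end, for the whole second after the job is handed in: The lid is shut (within 0.025 rad); in the chest the pail stands upright (within 0.12 rad) and at rest on the floor (underside within 8 mm of it, within 60 mm of its centre) with the drawn lift and all present blocks inside it; the other three lifts are still in the magazine (horizontal distance between each of block0_c, block1_c, block2_c, block3_c, block4_c, lift0_c and pail_mid below 0.05 m and z of block0_c in the frame of pail between 0 and 0.072 m and z of block1_c in the frame of pail between 0 and 0.072 m and z of block2_c in the frame of pail between 0 and 0.072 m and z of block3_c in the frame of pail between 0 and 0.072 m and z of block4_c in the frame of pail between 0 and 0.072 m and z of lift0_c in the frame of pail between 0 and 0.072 m and linear speed of each of block0, block1, block2, block3, block4, lift0, pail below 0.03 m/s and horizontal distance between each of lift1_c, lift2_c, lift3_c and mag_floor below 0.012 m and z of pail in the frame of chest below 0.014 m and horizontal distance between pail and chest below 0.06 m and angle between pail's own z axis and vertical below 0.12 rad and value of joint lid below 0.025 rad); the robot touches nothing.
It fails at once if a bystander (hammer, jar, tin, wax or rule) is moved more than 3 cm (distance of any of hammer, jar, tin, wax, rule from where it was at the start of the episode above 0.03 m).
Of block0, block1, block2, block3, block4 only 3 to 5 are there at a start; the rules pass over those that are not, and their reading is None.
At some moment in a run one of block0, block1, block2, block3, block4 may be knocked a few centimetres aside while the robot is not near it.
It also fails if it takes over 208 s, if anything falls off the work surface, if the arm or the gripper's body presses on something with over 40 N, if the wrist force passes 120 N, or if a joint passes its speed limit or range.

## Working session

There is one attempt and no reset: what is moved stays moved. The work goes in short steps, Python scripts to look and compute and a tool call to move; the robot and the scene stay as the last step left them, time stands still between calls to the robot, and variables do not carry over. Pictures are saved under pics/ and viewed, and the job is handed in when it is done.

Besides the shell and the picture viewer there is one more tool, called after "Emit:" by a JSON object that holds its "method" and its "body". step_arm: Moves the arm, as the interface text tells. Its arguments: {"type":"object","properties":{"delta_pos":{"type":"array"},"turn":{"type":"array"},"fingers":{"type":"array"},"grip_force":{"type":"number"}},"required":["delta_pos","turn","fingers"]}

```bash
ls; mkdir -p pics; python3 - <<'E'
from rig import r
import cv2,numpy as np
np.set_printoptions(precision=4,suppress=True)
s=r.sense(); print(s)
for c in ("scene","top","wrist"):
    im=r.capture(c); cv2.imwrite(f"pics/a_{c}.png",im[:,:,::-1]); print(c,r.calibration(c))
E
```

```text
pics
{'time': 0.0, 'joint_positions': array([-1.2916,  0.4916,  1.5595, -0.    ,  1.0917, -0.1056]), 'qd': array([ 0.0009,  0.0018, -0.0003, -0.0009,  0.0009,  0.0025]), 'joint_efforts': array([ -0.0014, -61.8455, -26.1593,  -0.0001,   0.0041,   0.    ]), 'tool_pos': array([ 0.2345, -0.5791,  0.2527]), 'tcp_rot': array([[ 0.3753, -0.0003,  0.9269],
       [-0.9269,  0.0011,  0.3754],
       [-0.0011, -1.    ,  0.0001]]), 'force': array([-0.1448,  0.6318,  0.9167]), 'moment': array([ 0.0308,  0.0009, -0.0137]), 'gripper_width': 1.0014605986397977}
scene {'fovy': 49.4008597079813, 'cx': 278.73581123524184, 'cy': 210.2725139861138, 'D': array([-0.0489,  0.    ,  0.    ,  0.    ,  0.    ]), 'extrinsics': array([[-0.8834,  0.3258, -0.3367,  0.9189],
       [ 0.4681,  0.6453, -0.6038,  0.6116],
       [ 0.0206, -0.691 , -0.7226,  0.8497],
       [ 0.    ,  0.    ,  0.    ,  1.    ]])}
top {'fovy': 57.51944579977334, 'cx': 277.13848035698993, 'cy': 213.09595669311383, 'D': array([-0.0789,  0.    ,  0.    ,  0.    ,  0.    ]), 'extrinsics': array([[-0.0274, -0.9896,  0.1409,  0.4206],
       [-0.9993,  0.0307,  0.0215, -0.0298],
       [-0.0256, -0.1402, -0.9898,  1.0575],
       [ 0.    ,  0.    ,  0.    ,  1.    ]])}
wrist {'fovy': 62.35375233791875, 'cx': 279.8426628720179, 'cy': 206.0947106477207, 'D': array([0.0095, 0.    , 0.    , 0.    , 0.    ]), 'extrinsics': array([[ 0.376 , -0.8792, -0.2926,  0.3103],
       [-0.9266, -0.357 , -0.1179, -0.5478],
       [-0.0008,  0.3154, -0.949 ,  0.3742],
       [ 0.    ,  0.    ,  0.    ,  1.    ]])}
```

View pics/a_top.png

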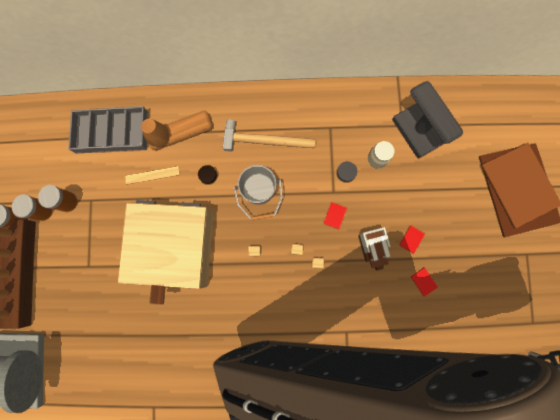

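View pics/a_scene.png

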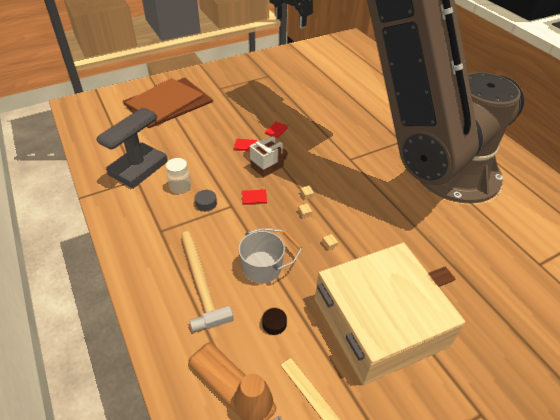

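View pics/a_wrist.png

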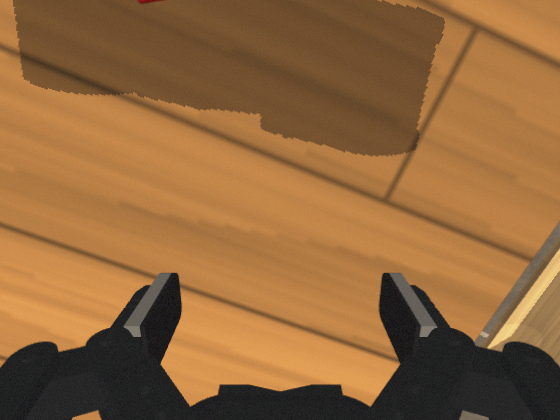

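```bash
cat > h.py <<'E'
from rig import r
import cv2,numpy as np
np.set_printoptions(precision=4,suppress=True)
def K(c):
    f=210/np.tan(np.radians(c["fovy"]/2)); return np.array([[f,0,c["cx"]],[0,f,c["cy"]],[0,0,1.]])
def ray(c,uv):
    p=cv2.undistortPoints(np.array([[uv]],float),K(c),np.array(c["D"]))[0,0]
    T=np.array(c["extrinsics"]); return T[:3,3],T[:3,:3]@np.array([p[0],p[1],1])
def onz(c,uv,z):
    o,d=ray(c,uv); return o+d*(z-o[2])/d[2]
def proj(c,P):
    T=np.linalg.inv(np.array(c["extrinsics"])); P=np.atleast_2d(np.array(P,float))
    rv=cv2.Rodrigues(T[:3,:3])[0]
    return cv2.projectPoints(P,rv,T[:3,3],K(c),np.array(c["D"]))[0][:,0]
def shot(cam,name,crop=None,scale=1):
    im=r.capture(cam); c=r.calibration(cam); b=im[:,:,::-1].copy()
    if crop: x0,y0,x1,y1=crop; b=b[y0:y1,x0:x1]
    if scale!=1: b=cv2.resize(b,None,fx=scale,fy=scale,interpolation=cv2.INTER_CUBIC)
    cv2.imwrite(f"pics/{name}.png",b); return im,c
def mv(pos,xdir=None,s=None):
    """deltas to bring TCP to pos with tool x axis along xdir(deg, world) mod 180"""
    s=s or r.sense(); R=s["tcp_rot"]; d=R.T@(np.array(pos)-s["tool_pos"])/0.6
    t=0
    if xdir is not None:
        cur=np.degrees(np.arctan2(R[1,0],R[0,0]))
        t=(xdir-cur+90)%180-90
        t=-t/60   # tool y points down
    print("delta",np.round(d,4),"turn",np.round(t,4),"  dist",np.round(np.linalg.norm(d)*600,1))
    return d,t
def st():
    s=r.sense(); R=s["tcp_rot"]
    print("t",round(s["time"],2),"pos",s["tool_pos"],"xdir",round(np.degrees(np.arctan2(R[1,0],R[0,0])),2),"tilt",R[2,1],"F",s["force"],"w",round(s["gripper_width"],3),"q",s["joint_positions"])
    return s
E
python3 - <<'E'
from h import *
for cam in ("top","scene"):
    im,c=shot(cam,"b_"+cam)
    for q in ["block0_c","pail","bail","chest","lid_tab","magazine","lift0_c","lift1_c","hammer","jar","tin","wax","rule"]:
        for d in r.silhouettes(cam,q)[:6]:
            m=d["mask"]; ys,xs=np.nonzero(m)
            print(cam,q,round(d["conf"],2),np.round(d["rect"]),"cen",xs.mean().round(1),ys.mean().round(1),onz(c,(xs.mean(),ys.mean()),0.01)[:2])
E
```

```text
top block0_c 0.53 [312. 261.  11.   7.] cen 318.2 262.2 [ 0.4316 -0.1147]
top pail 0.56 [236. 166.  45.  56.] cen 257.5 186.0 [0.6481 0.0459]
top bail 0.76 [244. 195.  35.  26.] cen 263.9 213.5 [0.5696 0.0297]
top chest 0.67 [118. 201.  96. 105.] cen 165.9 246.4 [0.4861 0.3039]
top lid_tab 0.91 [120. 202.  85. 105.] cen 162.1 247.4 [0.4835 0.3147]
top lid_tab 0.73 [242. 194.  39.  27.] cen 263.1 214.2 [0.5678 0.0318]
top magazine 0.75 [290. 244.  12.  13.] cen 297.4 249.5 [ 0.4678 -0.0596]
top magazine 0.72 [359. 230.  31.  39.] cen 372.9 245.6 [ 0.4719 -0.2661]
top lift0_c 0.8 [410. 270.  24.  24.] cen 423.7 281.6 [ 0.37   -0.3989]
top lift0_c 0.67 [367. 255.  19.  12.] cen 378.6 262.2 [ 0.4266 -0.279 ]
top lift0_c 0.66 [397. 225.  27.  27.] cen 412.1 238.0 [ 0.4892 -0.3755]
top lift0_c 0.6 [326. 206.  18.  21.] cen 335.0 215.6 [ 0.5578 -0.1665]
top lift1_c 0.5 [196. 168.  16.  19.] cen 206.8 174.3 [0.6868 0.189 ]
top hammer 0.56 [224. 119.  92.  32.] cen 262.4 138.9 [0.7849 0.0293]
top jar 0.62 [367. 142.  27.  28.] cen 381.0 154.4 [ 0.7284 -0.3055]
top jar 0.6 [117. 201.  89. 104.
[... 1182 characters left out ...]

scene lift1_c 0.25 [282. 359.  57.  61.] cen 308.6 390.5 [0.6953 0.3451]
scene hammer 0.7 [181. 231.  52.  99.] cen 202.9 290.6 [0.7881 0.0492]
scene jar 0.75 [324. 233.  17.  14.] cen 329.3 241.8 [0.4685 0.057 ]
scene jar 0.73 [237. 230.  65.  52.] cen 262.9 254.7 [0.6276 0.0197]
scene jar 0.57 [166. 159.  24.  36.] cen 178.1 176.1 [ 0.7126 -0.328 ]
scene tin 0.86 [193. 189.  24.  24.] cen 204.7 200.3 [ 0.682  -0.2082]
scene tin 0.55 [322. 244. 143. 123.] cen 391.4 300.5 [0.4365 0.2585]
scene wax 0.9 [259. 307.  28.  33.] cen 274.0 320.7 [0.6846 0.1853]
scene wax 0.53 [238. 229.  63.  53.] cen 262.6 255.1 [0.6288 0.0204]
scene rule 0.77 [282. 356.  58.  64.] cen 308.3 389.9 [0.6953 0.3439]
```

```bash
python3 - <<'E'
import cv2
b=cv2.imread("pics/b_top.png")
cv2.imwrite("pics/b_t1.png",cv2.resize(b[130:320,105:345],None,fx=3.3,fy=3.1,interpolation=cv2.INTER_CUBIC)[:600,:800])
cv2.imwrite("pics/b_t2.png",cv2.resize(b[180:310,300:460],None,fx=4.5,fy=4.5,interpolation=cv2.INTER_CUBIC))
E
```

```text
(no output)
```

View pics/b_t1.png

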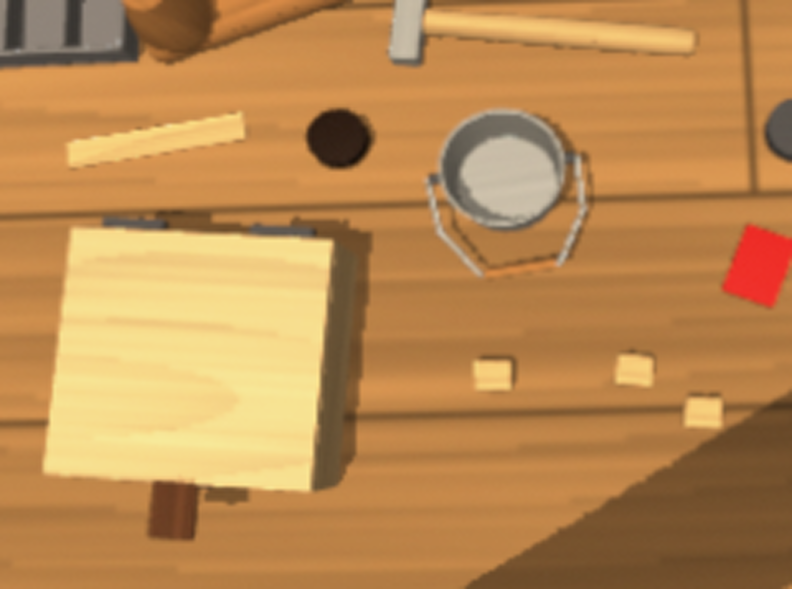

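View pics/b_t2.png

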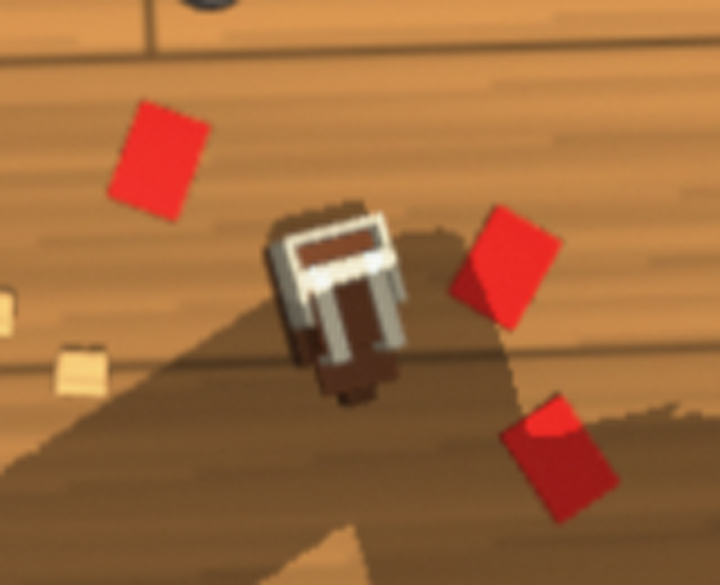

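```bash
python3 - <<'E'
from h import *
c=r.calibration("top")
f=lambda u,v:(105+u/3.3,130+v/3.1)
C=[f(71,228),f(333,240),f(312,491),f(44,471)]
for z in (0.092,0.098):
    P=[onz(c,p,z) for p in C]
    print(z,np.array(P)[:,:2].round(4).tolist(),[np.linalg.norm(P[i]-P[(i+1)%4]).round(4) for i in range(4)], "cen",np.mean(P,axis=0))
    T=[onz(c,f(*p),z) for p in ((150,538),(195,540),(152,482),(198,485))]; print(np.array(T)[:,:2])
print("yaw",[np.degrees(np.arctan2(*(P[a]-P[b])[[1,0]])) for a,b in ((0,3),(1,2))])
cs=r.calibration("scene")
print(proj(cs,np.array(P)))
# pail rim ellipse centre
b=r.capture
im=cv2.imread("pics/b_top.png")
E
```

```text
0.092 [[0.5955, 0.3848], [0.5785, 0.1741], [0.3734, 0.191], [0.3931, 0.4016]] [np.float64(0.2114), np.float64(0.2058), np.float64(0.2115), np.float64(0.2031)] cen [0.4851 0.2878 0.092 ]
[[0.3378 0.3167]
 [0.3357 0.2815]
 [0.3829 0.3155]
 [0.3798 0.2793]]
0.098 [[0.5944, 0.3822], [0.5775, 0.1728], [0.3737, 0.1896], [0.3933, 0.3989]] [np.float64(0.2101), np.float64(0.2045), np.float64(0.2102), np.float64(0.2018)] cen [0.4847 0.2859 0.098 ]
[[0.3383 0.3145]
 [0.3363 0.2796]
 [0.3831 0.3133]
 [0.3801 0.2774]]
yaw [np.float64(-4.751482023952336), np.float64(-4.713662369175901)]
[[372.585  362.4527]
 [318.6413 272.0477]
 [403.2329 242.4716]
 [464.5747 322.4661]]
```

```bash
python3 - <<'E'
import cv2
b=cv2.imread("pics/b_scene.png")
cv2.imwrite("pics/b_s1.png",cv2.resize(b[220:400,220:480],None,fx=3,fy=3,interpolation=cv2.INTER_CUBIC))
E
```

```text
(no output)
```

View pics/b_s1.png

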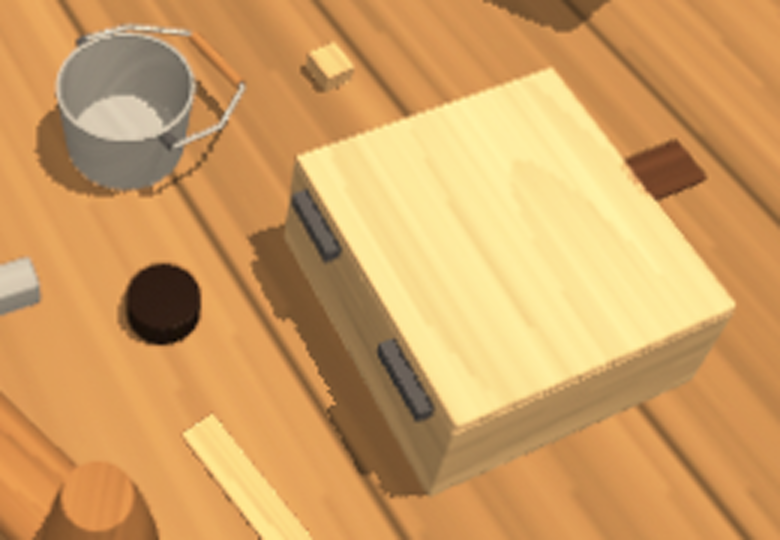

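```bash
python3 - <<'E'
from h import *
st();mv((0.5,-0.1,0.35),-8)
E
```

```text
t 1.55 pos [ 0.2346 -0.5793  0.2533] xdir -67.95 tilt -0.999999997089242 F [-0.1577  0.4393 -0.2643] w 0.998 q [-1.2916  0.4909  1.5589 -0.      1.0917 -0.1056]
delta [-0.5744 -0.1612  0.7098] turn -0.9992   dist 556.3
```

Emit:
{"method": "step_arm", "body": {"delta_pos": [[-0.574,-0.161,0.71],[-0.574,-0.161,0.71],[-0.574,-0.161,0.71],[-0.574,-0.161,0.71],[-0.574,-0.161,0.71],[-0.574,-0.161,0.71],[-0.574,-0.161,0.71],[-0.574,-0.161,0.71],[-0.574,-0.161,0.71],[-0.574,-0.161,0.71],[-0.574,-0.161,0.71],[-0.574,-0.161,0.71],[-0.574,-0.161,0.71],[-0.574,-0.161,0.71]], "turn": [-1,-1,-1,-1,-1,-1,-1,-1,-1,-1,-1,-1,-1,-1], "fingers": [100,100,100,100,100,100,100,100,100,100,100,100,100,100]}}

```text
time: 2.95
tool_pos: [0.4998, -0.1007, 0.3496]
tcp_rot: [[0.99, -0.001, 0.138], [-0.138, -0.0, 0.99], [-0.001, -1.0, -0.0]]
force: [0.1, -0.3, 1.1]
gripper_width: 1.0
```

```bash
python3 - <<'E'
from h import *
st();shot("wrist","c_w");mv((0.42,0.2,0.30),52)
E
```

```text
t 2.95 pos [ 0.4998 -0.1007  0.3496] xdir -7.96 tilt -0.9999998263021076 F [ 0.0703 -0.2556  1.0878] w 1.0 q [-0.3283  0.2339  1.6958 -0.0004  1.2124 -0.1893]
delta [-0.2014  0.0827  0.4785] turn -1.0003   dist 315.4
```

View pics/c_w.png

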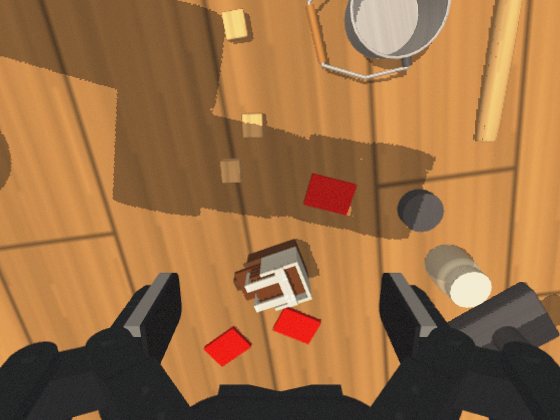

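Emit:
{"method": "step_arm", "body": {"delta_pos": [[-0.201,0.083,0.478],[-0.201,0.083,0.478],[-0.201,0.083,0.478],[-0.201,0.083,0.478],[-0.201,0.083,0.478],[-0.201,0.083,0.478],[-0.201,0.083,0.478],[-0.201,0.083,0.478]], "turn": [-1,-1,-1,-1,-1,-1,-1,-1], "fingers": [100,100,100,100,100,100,100,100]}}

```text
time: 3.8
tool_pos: [0.42, 0.201, 0.2996]
tcp_rot: [[0.612, -0.001, -0.791], [0.791, -0.0, 0.612], [-0.001, -1.0, 0.0]]
force: [0.7, -0.2, 0.2]
gripper_width: 0.999
```

```bash
python3 - <<'E'
from h import *
s=st();mv((0.356,0.2965,0.20),85.27)
shot("top","d_top")
E
```

```text
t 3.8 pos [0.42   0.201  0.2996] xdir 52.29 tilt -0.9999995533360894 F [ 0.6753 -0.2163  0.2411] w 0.999 q [ 0.3045  0.2113  1.8678 -0.0001  1.0635 -0.6082]
delta [0.0608 0.166  0.1816] turn -0.5496   dist 152.1
```

View pics/d_top.png

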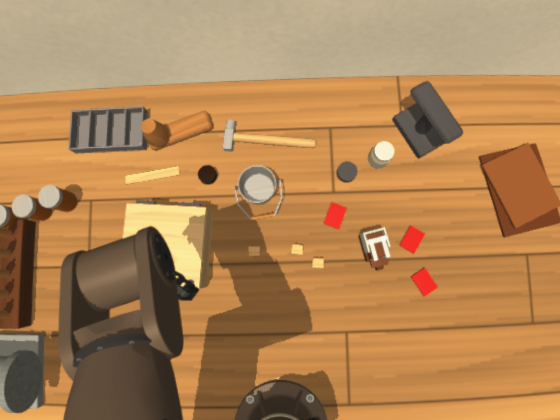

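Emit:
{"method": "step_arm", "body": {"delta_pos": [[0.061,0.166,0.182],[0.061,0.166,0.182],[0.061,0.166,0.182],[0.061,0.166,0.182],[0.061,0.166,0.182],[0.061,0.166,0.182]], "turn": [-0.55,-0.55,-0.55,-0.55,-0.55,-0.55], "fingers": [100,100,100,100,100,100]}}

```text
time: 4.45
tool_pos: [0.358, 0.2955, 0.2009]
tcp_rot: [[0.094, 0.001, -0.996], [0.996, 0.0, 0.094], [0.0, -1.0, -0.001]]
force: [-0.2, 0.4, 1.0]
gripper_width: 1.0
```

```bash
python3 - <<'E'
from h import *
s=st();im,c=shot("wrist","e_w");mv((0.356,0.2965,0.098),85.27)
b=cv2.imread("pics/e_w.png")
for p in proj(c,[(0.3552,0.2964,0.095),(0.382,0.2945,.095),s["tool_pos"]]): print(p)
E
```

```text
t 4.45 pos [0.358  0.2955 0.2009] xdir 84.61 tilt -0.9999996339519648 F [-0.2126  0.4018  1.0489] w 1.0 q [ 0.5477  0.3363  2.0025 -0.0003  0.802  -0.9288]
delta [0.0011 0.1718 0.0037] turn -0.0105   dist 103.1
[279.0219 208.8812]
[279.8795 244.2921]
[277.1569 300.6333]
```

View pics/e_w.png

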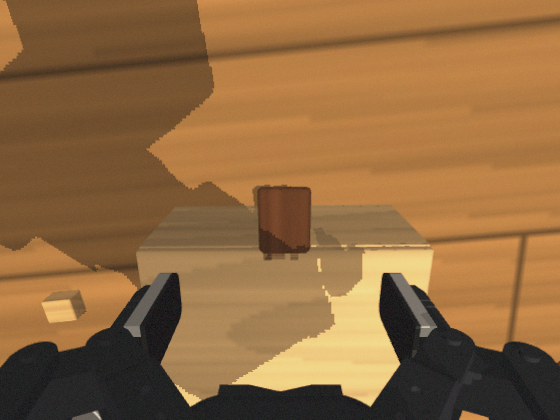

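Emit:
{"method": "step_arm", "body": {"delta_pos": [[0.006,0.085,0.004],[0.006,0.168,0.004],[0.006,0.172,0.004],[0.006,0.172,0.004],[0.006,0.172,0.004],[0.006,0.172,0.004],[0.006,0.172,0.004],[0.006,0.172,0.004],[0.006,0.172,0.004]], "turn": [-0.01,-0.01,-0.01,-0.01,-0.01,-0.01,-0.01,-0.01,-0.01], "fingers": [100,100,100,30,30,30,30,30,30], "grip_force": 30}}

```text
time: 5.4
tool_pos: [0.3553, 0.299, 0.0995]
tcp_rot: [[0.075, 0.002, -0.997], [0.997, -0.001, 0.075], [-0.001, -1.0, -0.002]]
force: [3.8, -21.6, 21.4]
gripper_width: 0.412
```

```bash
python3 - <<'E'
from h import *
s=st();im,c=shot("wrist","f_w")
E
```

```text
t 5.4 pos [0.3553 0.299  0.0995] xdir 85.7 tilt -0.9999974861164243 F [  3.8223 -21.5698  21.4301] w 0.412 q [ 0.5581  0.5115  2.0957 -0.0039  0.5333 -0.9343]
```

View pics/f_w.png

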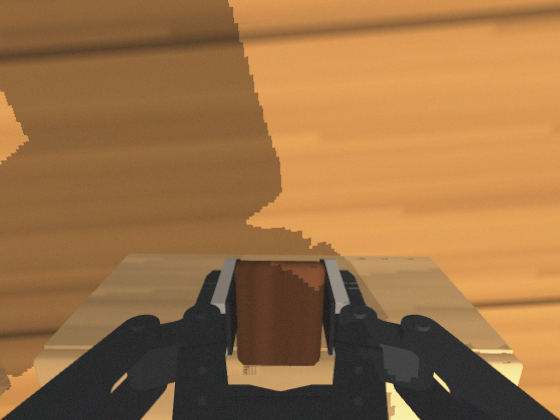

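Emit:
{"method": "step_arm", "body": {"delta_pos": [[-0.001,-0.0233,-0.0007],[-0.002,-0.0465,-0.0028],[-0.002,-0.0695,-0.0063],[-0.002,-0.0923,-0.0111],[-0.002,-0.1147,-0.0173],[-0.002,-0.1368,-0.0249],[-0.002,-0.1583,-0.0338],[-0.002,-0.1793,-0.0439],[-0.002,-0.1996,-0.0553],[-0.002,-0.2193,-0.0678],[-0.002,-0.2381,-0.0815],[-0.002,-0.256,-0.0964]], "turn": [0,0,0,0,0,0,0,0,0,0,0,0], "fingers": [30,30,30,30,30,30,30,30,30,30,30,30]}}

```text
time: 6.65
tool_pos: [0.4122, 0.2938, 0.2523]
tcp_rot: [[0.076, 0.0, -0.997], [0.997, -0.001, 0.076], [-0.001, -1.0, -0.0]]
force: [3.8, -5.7, -6.9]
gripper_width: 0.413
```

```bash
python3 - <<'E'
from h import *
s=st();im,c=shot("wrist","g_w");shot("scene","g_s",(200,80,480,400),1.8)
E
```

```text
t 6.65 pos [0.4122 0.2938 0.2523] xdir 85.63 tilt -0.9999992258766596 F [ 3.7519 -5.6864 -6.9214] w 0.413 q [ 0.4893  0.3242  1.846  -0.0015  0.9717 -1.0044]
```

View pics/g_s.png

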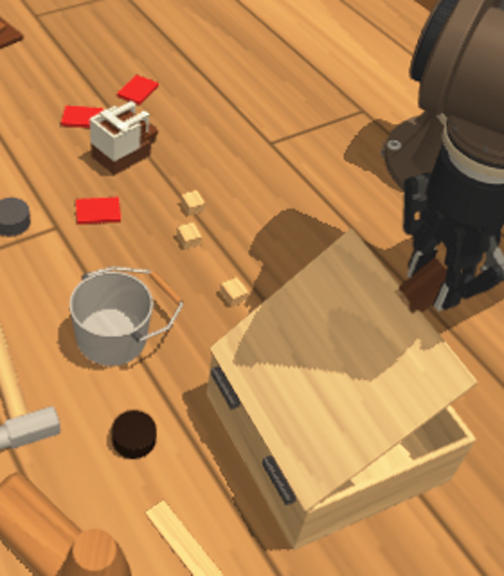

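Emit:
{"method": "step_arm", "body": {"delta_pos": [[0,-0.0225,-0.0214],[0,-0.0432,-0.0445],[0,-0.062,-0.0692],[0,-0.0788,-0.0954],[0,-0.0935,-0.1227],[0,-0.1058,-0.1512],[0,-0.1159,-0.1806],[0,-0.1237,-0.2107],[0,-0.1289,-0.2413],[0,-0.1317,-0.2722],[0,-0.1321,-0.3033],[0,-0.1299,-0.3343],[0,-0.1267,-0.3573],[0,-0.1267,-0.3573],[0,-0.1267,-0.3573],[0,-0.1267,-0.3573]], "turn": [0,0,0,0,0,0,0,0,0,0,0,0,0,0,0,0], "fingers": [30,30,30,30,30,30,30,30,30,30,30,30,30,30,100,100]}}

```text
time: 8.35
tool_pos: [0.6259, 0.2784, 0.3283]
tcp_rot: [[0.076, 0.002, -0.997], [0.997, 0.001, 0.076], [0.001, -1.0, -0.001]]
force: [0.5, -0.3, 0.7]
gripper_width: 0.739
```

```bash
python3 - <<'E'
from h import *
s=st();im,c=shot("wrist","i_w");shot("scene","i_s",(200,20,480,400),1.5)
E
```

```text
t 8.35 pos [0.6259 0.2784 0.3283] xdir 85.62 tilt -0.9999986206154489 F [ 0.4677 -0.2909  0.7032] w 0.739 q [ 0.3221  0.5243  1.2958  0.0001  1.3199 -1.1723]
```

View pics/i_s.png

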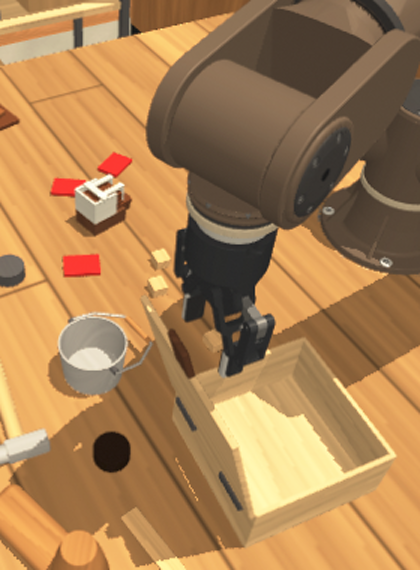

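View pics/i_w.png

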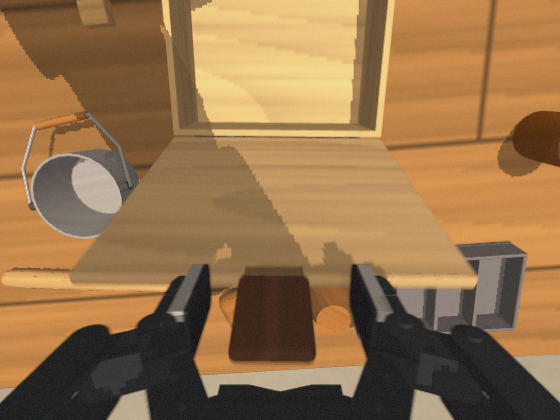

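Emit:
{"method": "step_arm", "body": {"delta_pos": [[0,-0.06,0],[0,-0.1,0],[0,-0.1,0]], "turn": [0,0,0], "fingers": [100,100,100]}}

```text
time: 8.75
tool_pos: [0.6263, 0.2791, 0.3912]
tcp_rot: [[0.075, 0.006, -0.997], [0.997, 0.002, 0.075], [0.003, -1.0, -0.006]]
force: [0.8, -0.3, 0.2]
gripper_width: 0.998
```

```bash
python3 - <<'E'
from h import *
s=st();im,c=shot("top","j_t",(300,180,460,310),4.5);
for uv,z in (((372.9,245.6),.045),((378.6,262.2),.038)): print(onz(c,uv,z))
mv((0.5,-0.2,0.33),None)
E
```

```text
t 8.75 pos [0.6263 0.2791 0.3912] xdir 85.68 tilt -0.999979179057619 F [ 0.7703 -0.2754  0.1504] w 0.998 q [ 0.3229  0.4925  1.1917  0.0001  1.4509 -1.1725]
[ 0.4703 -0.2582  0.045 ]
[ 0.4263 -0.2723  0.038 ]
delta [-0.8119  0.0966  0.1494] turn 0   dist 498.7
```

View pics/j_t.png

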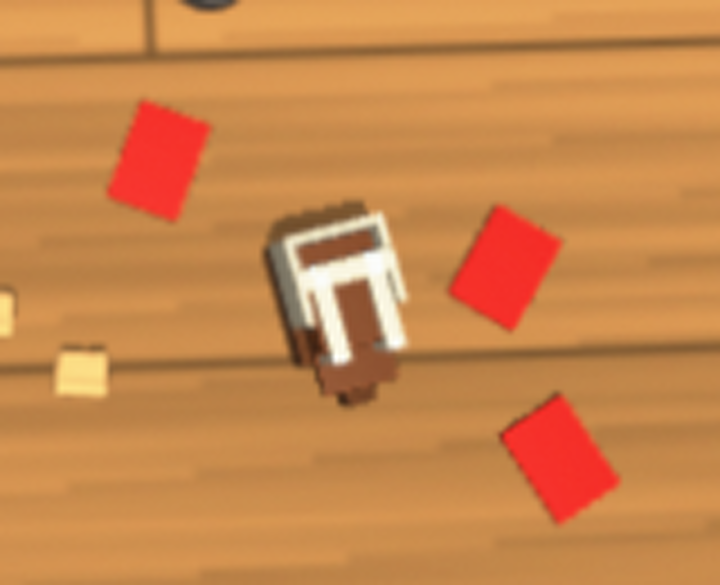

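```bash
python3 - <<'E'
from h import *
c=r.calibration("top")
g=lambda u,v:(300+u/4.5,180+v/4.5)
A=onz(c,g(322,395),.039);B=onz(c,g(399,377),.039); d=A-B
print(A,B,np.linalg.norm(d),np.degrees(np.arctan2(d[1],d[0])))
# top frame rear edge
A=onz(c,g(285,239),.078);B=onz(c,g(383,213),.078); d=A-B
print(A,B,np.linalg.norm(d),np.degrees(np.arctan2(d[1],d[0])), (A+B)/2)
mv((0.46,-0.15,0.25),None)
E
```

```text
[ 0.4123 -0.2526  0.039 ] [ 0.4213 -0.2986  0.039 ] 0.04684017220553993 101.02434255309163
[ 0.5014 -0.228   0.078 ] [ 0.5145 -0.2851  0.078 ] 0.058496763018416845 102.93053177155656 [ 0.5079 -0.2565  0.078 ]
delta [-0.734   0.2298  0.2226] turn 0   dist 480.4
```

```bash
python3 - <<'E'
from h import *
mv((0.424,-0.274,0.17),102)
E
```

```text
delta [-0.9448  0.3627  0.2673] turn -0.2721   dist 628.0
```

Emit:
{"method": "step_arm", "body": {"delta_pos": [[-0.945,0.363,0.267],[-0.945,0.363,0.267],[-0.945,0.363,0.267],[-0.945,0.363,0.267],[-0.945,0.363,0.267],[-0.945,0.363,0.267],[-0.945,0.363,0.267],[-0.945,0.363,0.267],[-0.945,0.363,0.267],[-0.945,0.363,0.267],[-0.945,0.363,0.267],[-0.945,0.363,0.267],[-0.945,0.363,0.267],[-0.945,0.363,0.267],[-0.945,0.363,0.267],[-0.945,0.363,0.267]], "turn": [-0.27,-0.27,-0.27,-0.27,-0.27,-0.27,-0.27,-0.27,-0.27,-0.27,-0.27,-0.27,-0.27,-0.27,-0.27,-0.27], "fingers": [100,100,100,100,100,100,100,100,100,100,100,100,100,100,100,100]}}

```text
time: 10.4
tool_pos: [0.4235, -0.2738, 0.1692]
tcp_rot: [[-0.206, -0.0, -0.979], [0.979, 0.0, -0.206], [0.0, -1.0, 0.0]]
force: [0.2, 0.0, 0.1]
gripper_width: 0.999
```

```bash
python3 - <<'E'
from h import *
s=st();im,c=shot("wrist","k_w")
print(proj(c,[(0.4123,-.2526,.039),(.4213,-.2986,.039)]))
shot("scene","k_s",(200,100,480,400),2)
E
```

```text
t 10.4 pos [ 0.4235 -0.2738  0.1692] xdir 101.89 tilt -0.9999999879386621 F [0.2169 0.0111 0.1246] w 0.999 q [-0.705   0.4342  1.9436  0.0001  0.7639 -2.4834]
[[309.1215 193.4247]
 [247.0366 192.4985]]
```

View pics/k_w.png

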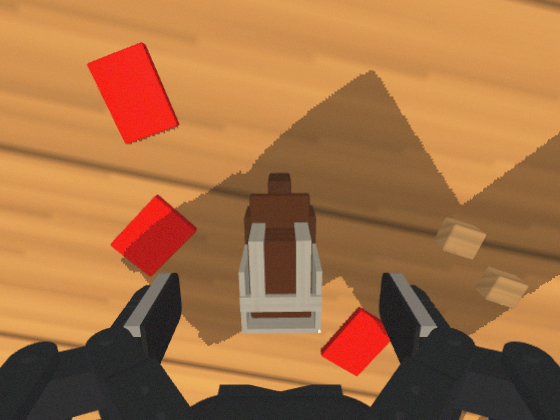

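View pics/k_s.png

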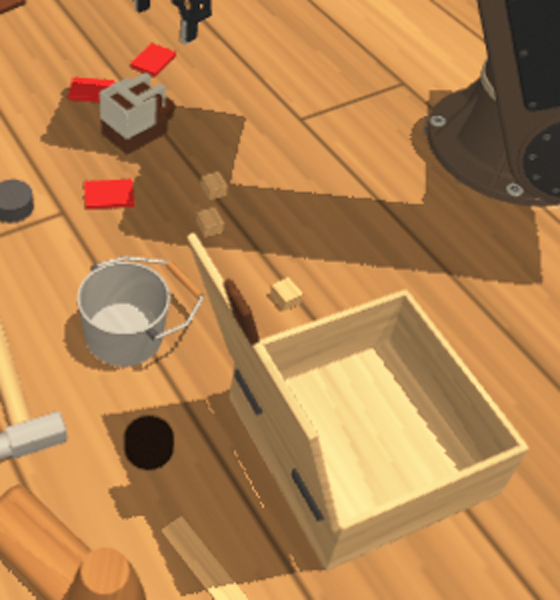

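Emit:
{"method": "step_arm", "body": {"delta_pos": [[0,0.08,0],[0,0.16,0],[0,0.215,0],[0,0.219,0],[0,0.219,0],[0,0.219,0],[0,0.219,0],[0,0.219,0],[0,0.219,0],[0,0.219,0],[0,0.219,0]], "turn": [0,0,0,0,0,0,0,0,0,0,0], "fingers": [100,100,100,100,40,40,40,40,40,40,40], "grip_force": 40}}

```text
time: 11.6
tool_pos: [0.424, -0.2751, 0.0398]
tcp_rot: [[-0.205, 0.003, -0.979], [0.979, -0.002, -0.205], [-0.003, -1.0, -0.002]]
force: [-0.7, 2.4, 8.9]
gripper_width: 0.53
```

```bash
python3 - <<'E'
from h import *
s=st();im,c=shot("wrist","l_w")
E
```

```text
t 11.6 pos [ 0.424  -0.2751  0.0398] xdir 101.86 tilt -0.9999942478263822 F [-0.6635  2.3515  8.8624] w 0.53 q [-0.7062  0.6575  2.0296  0.0001  0.4511 -2.4841]
```

View pics/l_w.png

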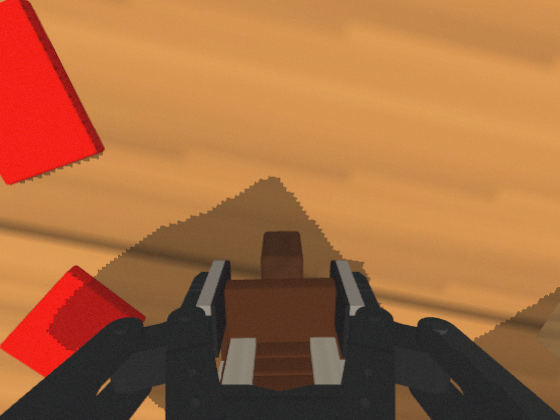

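Emit:
{"method": "step_arm", "body": {"delta_pos": [[0,0,0.02],[0,0,0.045],[0,0,0.07],[0,0,0.095],[0,0,0.1],[0,0,0.1],[0,-0.03,0.1],[0,-0.09,0.1],[0,-0.16,0.1],[0,-0.16,0.1]], "turn": [0,0,0,0,0,0,0,0,0,0], "fingers": [40,40,40,40,40,40,40,40,40,40]}}

```text
time: 12.65
tool_pos: [0.3656, -0.2879, 0.1375]
tcp_rot: [[-0.205, 0.004, -0.979], [0.979, -0.004, -0.205], [-0.005, -1.0, -0.003]]
force: [0.1, 0.3, -1.0]
gripper_width: 0.524
```

```bash
python3 - <<'E'
from h import *
s=st();im,c=shot("wrist","m_w");shot("scene","m_s",(180,50,420,290),2.5)
shot("top","m_t",(220,150,420,300),4)
E
```

```text
t 12.65 pos [ 0.3656 -0.2879  0.1375] xdir 101.86 tilt -0.9999833044584603 F [ 0.0823  0.2836 -0.9968] w 0.524 q [-0.8091  0.441   2.0663 -0.0003  0.6284 -2.5866]
```

View pics/m_w.png

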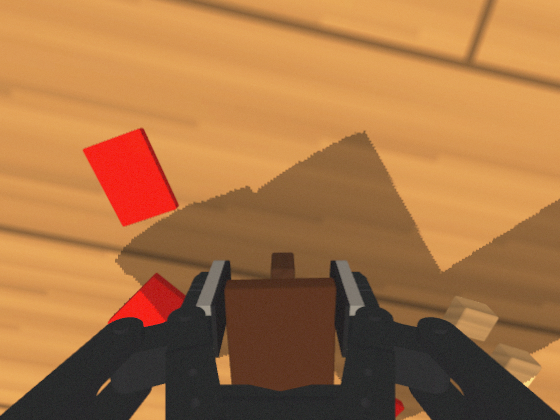

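View pics/m_s.png

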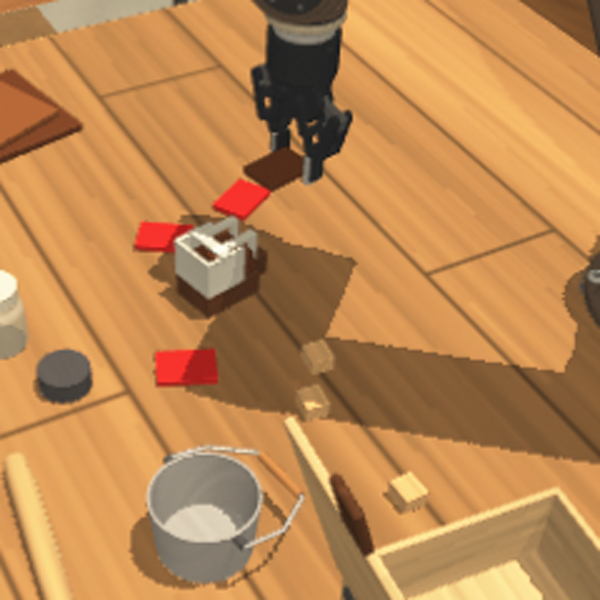

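View pics/m_t.png

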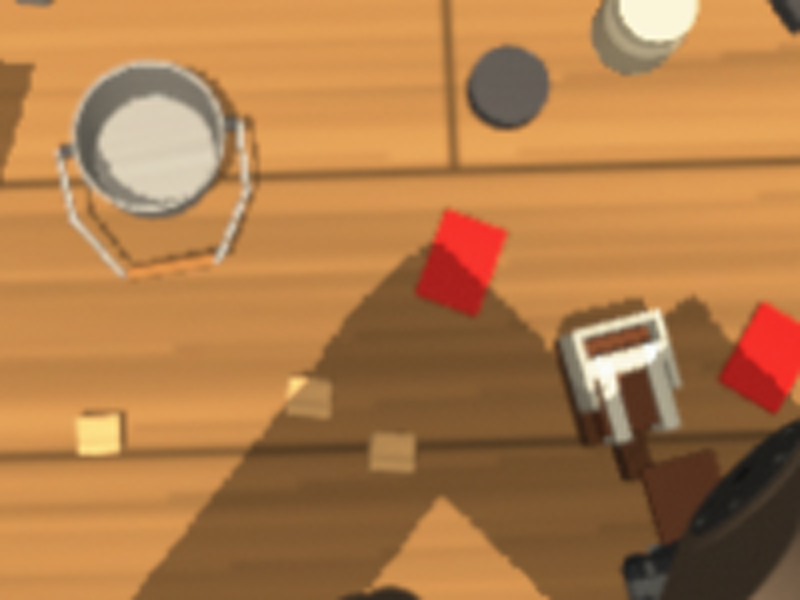

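```bash
python3 - <<'E'
from h import *
c=r.calibration("top")
g=lambda u,v:(220+u/4,150+v/4)
C=onz(c,g(150,138),.07)
E1=onz(c,g(129,271),.039);E2=onz(c,g(217,259),.039)
L1=onz(c,g(66,151),.062);L2=onz(c,g(234,124),.062)
print("pail",C,"bar",E1,E2,(E1+E2)/2,np.linalg.norm(E1-E2),"lugs",L1,L2,(L1+L2)/2,np.linalg.norm(L1-L2))
d=E1-E2;print(np.degrees(np.arctan2(d[1],d[0])));d=L1-L2;print(np.degrees(np.arctan2(d[1],d[0])))
d=(E1+E2)/2-C;print(np.linalg.norm(d[:2]),np.degrees(np.arctan2(d[1],d[0])))
# rim circle projection check in both cams
im,cs=r.capture("scene"),r.calibration("scene")
a=np.linspace(0,2*np.pi,60)
for C2 in (C,):
    P=np.c_[C2[0]+.051*np.cos(a),C2[1]+.051*np.sin(a),0*a+.07]
    for cam in("top","scene"):
        b=r.capture(cam)[:,:,::-1].copy(); p=proj(r.calibration(cam),P)
        x0,y0=int(p[:,0].min()-25),int(p[:,1].min()-25)
        b=cv2.resize(b[y0:y0+110,x0:x0+110],None,fx=5,fy=5)
        for q in p: cv2.circle(b,tuple(int(v) for v in (q-[x0,y0]+.5)*5),1,(0,0,255),-1)
        cv2.imwrite(f"pics/n_{cam}.png",b)
a=cv2.imread("pics/n_top.png");b=cv2.imread("pics/n_scene.png")
cv2.imwrite("pics/n.png",cv2.resize(np.hstack([a,b]),(800,400)))
E
```

```text
pail [0.639  0.0414 0.07  ] bar [0.555  0.0596 0.039 ] [0.5613 0.0002 0.039 ] [0.5582 0.0299 0.039 ] 0.05973626176285081 lugs [0.6338 0.0982 0.062 ] [ 0.6484 -0.0142  0.062 ] [0.6411 0.042  0.062 ] 0.11331231292817534
96.06791847168262
97.40025120884683
0.08164950443344131 -171.90367391766137
```

View pics/n.png

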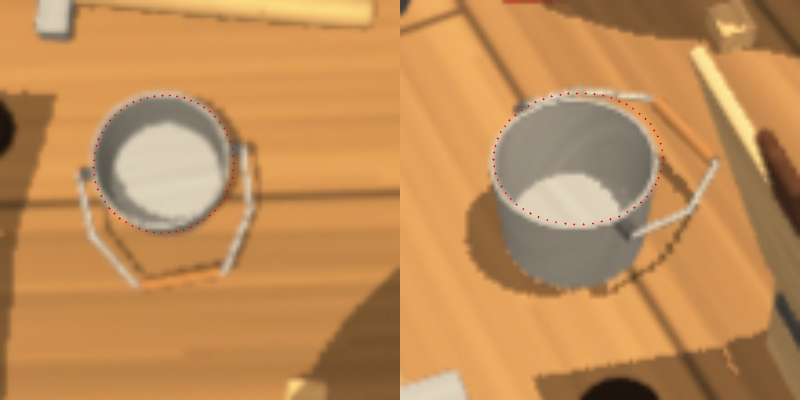

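```bash
python3 - <<'E'
from h import *
mv((0.6155,0.036,0.14),None);mv((0.6155,0.036,0.10),None)
E
```

```text
delta [ 0.4405 -0.0121 -0.5202] turn 0   dist 409.0
delta [ 0.4403  0.0546 -0.5203] turn 0   dist 410.3
```

Emit:
{"method": "step_arm", "body": {"delta_pos": [[0.44,-0.012,-0.52],[0.44,-0.012,-0.52],[0.44,-0.012,-0.52],[0.44,-0.012,-0.52],[0.44,-0.012,-0.52],[0.44,-0.012,-0.52],[0.44,-0.012,-0.52],[0.44,-0.012,-0.52],[0.44,-0.012,-0.52],[0.44,-0.012,-0.52],[0.44,-0.012,-0.52]], "turn": [0,0,0,0,0,0,0,0,0,0,0], "fingers": [40,40,40,40,40,40,40,40,40,40,40]}}

```text
time: 14.05
tool_pos: [0.6148, 0.0348, 0.1398]
tcp_rot: [[-0.205, -0.002, -0.979], [0.979, -0.0, -0.205], [0.0, -1.0, 0.002]]
force: [-1.2, 0.5, 0.0]
gripper_width: 0.527
```

```bash
python3 - <<'E'
from h import *
s=st();im,c=shot("wrist","o_w");mv((0.6155,0.036,0.10),None)
a=np.linspace(0,2*np.pi,40)
b=cv2.imread("pics/o_w.png")
for q in proj(c,np.c_[.64+.051*np.cos(a),.041+.051*np.sin(a),0*a+.07]): cv2.circle(b,tuple(int(v) for v in q),2,(0,0,255),-1)
cv2.imwrite("pics/o_w.png",b)
E
```

```text
t 14.05 pos [0.6148 0.0348 0.1398] xdir 101.84 tilt -0.9999971957014068 F [-1.244   0.5074  0.0151] w 0.527 q [-0.0506  0.607   1.6919 -0.0004  0.8451 -1.8278]
delta [ 0.0024  0.067  -0.0018] turn 0   dist 40.2
```

View pics/o_w.png

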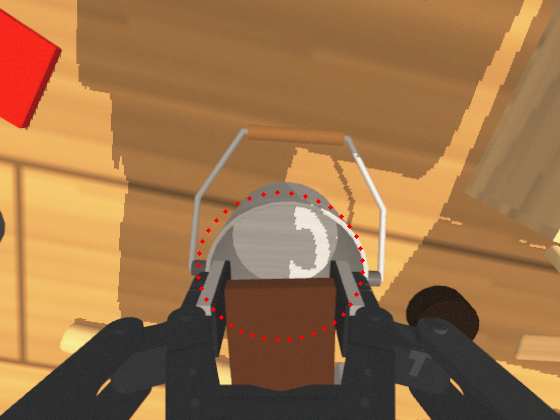

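Emit:
{"method": "step_arm", "body": {"delta_pos": [[0.004,0.03,-0.007],[0.004,0.067,-0.007],[0.004,0.067,-0.007],[0.004,0.067,-0.007],[0.004,0.067,-0.007],[0.004,0.067,-0.007],[0.004,0.067,-0.007],[0.004,0.067,-0.007],[0.004,-0.1,0.02],[0.004,-0.15,0.05]], "turn": [0,0,0,0,0,0,0,0,0,0], "fingers": [40,40,40,40,65,65,65,65,65,65]}}

```text
time: 15.1
tool_pos: [0.5963, 0.0339, 0.1978]
tcp_rot: [[-0.206, -0.002, -0.979], [0.979, 0.0, -0.206], [0.001, -1.0, 0.002]]
force: [0.3, -0.8, 0.2]
gripper_width: 0.652
```

```bash
python3 - <<'E'
from h import *
s=st();im,c=shot("wrist","p_w")
shot("top","p_t",(200,130,400,300),3.5)
E
```

```text
t 15.1 pos [0.5963 0.0339 0.1978] xdir 101.86 tilt -0.9999973686505466 F [ 0.2528 -0.7804  0.1555] w 0.652 q [-0.0538  0.5122  1.6892 -0.0001  0.9425 -1.8315]
```

View pics/p_w.png

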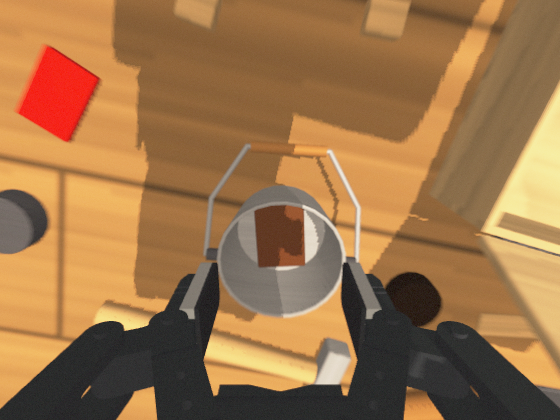

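View pics/p_t.png

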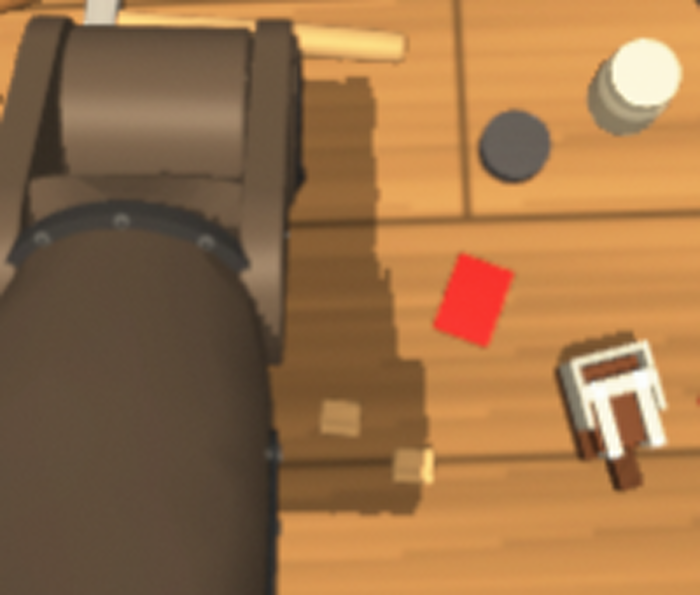

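```bash
python3 - <<'E'
from h import *
c=r.calibration("top")
for uv in ((245.1,257.8),(297.4,249),(318,262.5)): print(onz(c,uv,.018))
cw=r.calibration("wrist"); print("pail c",onz(cw,(281,259),.07))
mv((0.45,-0.07,.2),92)
E
```

```text
[0.4489 0.0829 0.018 ]
[ 0.4687 -0.0594  0.018 ]
[ 0.4308 -0.1136  0.018 ]
pail c [0.6471 0.0458 0.07  ]
delta [-0.1187  0.0039  0.2759] turn 0.1643   dist 180.2
```

Emit:
{"method": "step_arm", "body": {"delta_pos": [[-0.119,0.004,0.276],[-0.119,0.004,0.276],[-0.119,0.004,0.276],[-0.119,0.004,0.276],[-0.119,0.004,0.276]], "turn": [0.16,0.16,0.16,0.16,0.16], "fingers": [80,80,80,80,80]}}

```text
time: 15.7
tool_pos: [0.4465, -0.0713, 0.1952]
tcp_rot: [[-0.037, -0.001, -0.999], [0.999, 0.0, -0.037], [0.0, -1.0, 0.001]]
force: [-0.5, -1.3, -1.0]
gripper_width: 0.801
```

```bash
python3 - <<'E'
from h import *
s=st();im,c=shot("wrist","q_w")
print(proj(c,[(.4687,-.0594,.02),(.4308,-.1136,.02),(.4489,.0829,.02)]))
E
```

```text
t 15.7 pos [ 0.4465 -0.0713  0.1952] xdir 92.11 tilt -0.9999993035508878 F [-0.4804 -1.2749 -0.9531] w 0.801 q [-0.3044  0.3303  2.0348 -0.0004  0.7777 -1.9117]
[[290.4631 208.7531]
 [230.0807 165.2024]
 [451.5378 193.396 ]]
```

View pics/q_w.png

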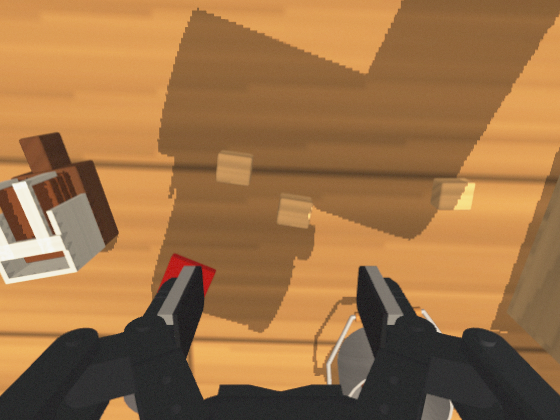

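```bash
python3 - <<'E'
from h import *
mv((0.4687,-.0577,.0275),None)
E
```

```text
delta [ 0.0206  0.2798 -0.0347] turn 0   dist 169.6
```

Emit:
{"method": "step_arm", "body": {"delta_pos": [[0.021,0.06,-0.035],[0.021,0.14,-0.035],[0.021,0.21,-0.035],[0.021,0.26,-0.035],[0.021,0.28,-0.035],[0.021,0.28,-0.035],[0.021,0.28,-0.035],[0.021,0.28,-0.035],[0.021,0.28,-0.035],[0.021,0.28,-0.035],[0.021,0.28,-0.035]], "turn": [0.08,0.08,0.08,0.08,0.08,0.08,0.08,0.08,0.08,0.08,0.08], "fingers": [80,80,80,80,80,20,20,20,20,20,20]}}

```text
time: 16.85
tool_pos: [0.4703, -0.0568, 0.0287]
tcp_rot: [[0.045, 0.003, -0.999], [0.999, -0.001, 0.045], [-0.001, -1.0, -0.003]]
force: [-0.2, 1.7, 9.9]
gripper_width: 0.34
```

```bash
python3 - <<'E'
from h import *
s=st();im,c=shot("wrist","r_w")
mv((.4687,-.0577,.13),92.1)
E
```

```text
t 16.85 pos [ 0.4703 -0.0568  0.0287] xdir 87.44 tilt -0.9999954080311942 F [-0.2464  1.6683  9.8903] w 0.34 q [-0.2596  0.6593  2.1109  0.      0.3683 -1.7858]
delta [-0.0018 -0.1689  0.0022] turn -0.0776   dist 101.3
```

View pics/r_w.png

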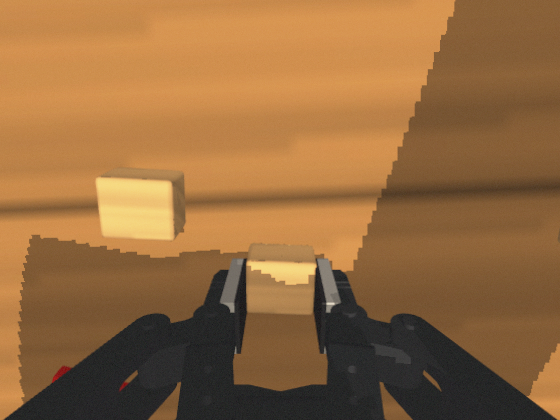

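```bash
python3 - <<'E'
from h import *
mv((.4703,-.0568,.13),None);mv((.629,.0435,.13),None);mv((.629,.0435,.07),None)
E
```

```text
delta [-0.0002 -0.1688 -0.0004] turn 0   dist 101.3
delta [ 0.1786 -0.1682 -0.2572] turn 0   dist 213.3
delta [ 0.1787 -0.0682 -0.2569] turn 0   dist 192.2
```

Emit:
{"method": "step_arm", "body": {"delta_pos": [[0,-0.07,0],[0,-0.14,0],[0.03,-0.169,-0.04],[0.08,-0.169,-0.12],[0.14,-0.169,-0.2],[0.179,-0.169,-0.257],[0.179,-0.169,-0.257],[0.179,-0.13,-0.257],[0.179,-0.07,-0.257],[0.179,-0.068,-0.257],[0.179,-0.068,-0.257],[0.179,-0.068,-0.257],[0.179,-0.068,-0.257],[0.179,-0.068,-0.257],[0.179,-0.12,-0.257],[0.179,-0.2,-0.257],[0.179,-0.25,-0.21]], "turn": [0,0,0,0,0,0,0,0,0,0,0,0,0,0,0,0,0], "fingers": [20,20,20,20,20,20,20,20,20,20,20,50,50,50,50,50,50]}}

```text
time: 18.6
tool_pos: [0.6025, 0.0447, 0.1805]
tcp_rot: [[0.045, 0.005, -0.999], [0.999, -0.0, 0.045], [-0.0, -1.0, -0.005]]
force: [0.1, -0.3, 0.6]
gripper_width: 0.5
```

```bash
python3 - <<'E'
from h import *
s=st();im,c=shot("wrist","s_w")
shot("top","s_t",(200,130,400,300),3.5)
mv((.4308,-.112,.16),None)
E
```

```text
t 18.6 pos [0.6025 0.0447 0.1805] xdir 87.43 tilt -0.9999863628451998 F [ 0.0505 -0.3093  0.5701] w 0.5 q [-0.0351  0.5395  1.6928 -0.0001  0.9041 -1.561 ]
delta [-0.2743  0.035   0.2695] turn 0   dist 231.7
```

View pics/s_w.png

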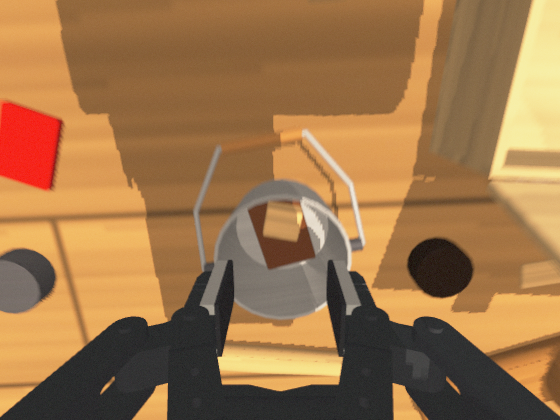

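View pics/s_t.png

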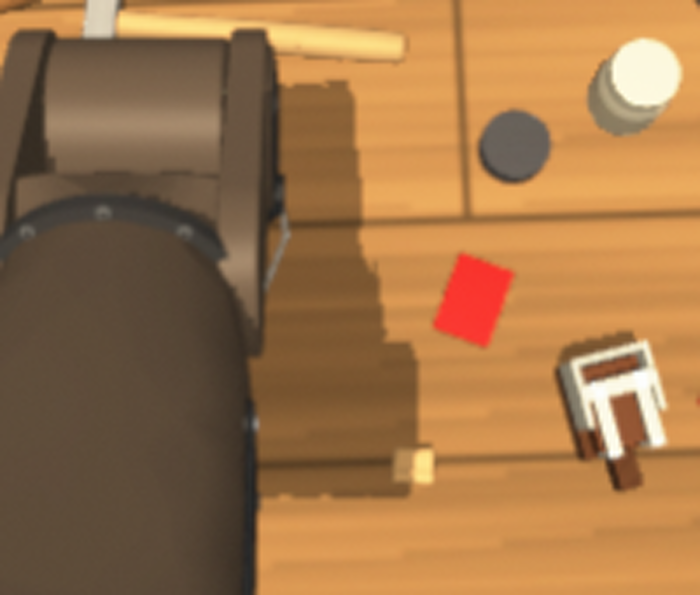

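Emit:
{"method": "step_arm", "body": {"delta_pos": [[-0.274,0.035,0.27],[-0.274,0.035,0.27],[-0.274,0.035,0.27],[-0.274,0.035,0.27],[-0.274,0.035,0.27],[-0.274,0.035,0.27],[-0.274,0.035,0.27]], "turn": [0,0,0,0,0,0,0], "fingers": [80,80,80,80,80,80,80]}}

```text
time: 19.4
tool_pos: [0.4313, -0.1125, 0.1563]
tcp_rot: [[0.046, 0.001, -0.999], [0.999, -0.0, 0.046], [-0.0, -1.0, -0.001]]
force: [1.0, -0.1, -0.1]
gripper_width: 0.797
```

```bash
python3 - <<'E'
from h import *
s=st();im,c=shot("wrist","t_w");print(proj(c,[(.4308,-.112,.02)]))
mv((.4318,-.1115,.0275),None)
E
```

```text
t 19.4 pos [ 0.4313 -0.1125  0.1563] xdir 87.35 tilt -0.9999998481138465 F [ 0.9554 -0.1301 -0.0957] w 0.797 q [-0.4035  0.3876  2.0911  0.      0.6623 -1.9281]
[[278.543  198.6175]]
delta [0.001  0.2147 0.0001] turn 0   dist 128.8
```

View pics/t_w.png

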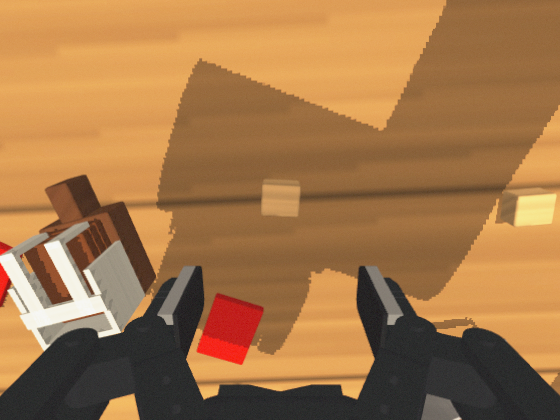

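Emit:
{"method": "step_arm", "body": {"delta_pos": [[0.001,0.06,0],[0.001,0.13,0],[0.001,0.19,0],[0.001,0.214,0],[0.001,0.214,0],[0.001,0.214,0],[0.001,0.214,0],[0.001,0.214,0],[0.001,0.214,0],[0.001,0.214,0],[0.001,0.15,0],[0.001,0.07,0],[0.001,0.04,0],[0.001,0.04,0]], "turn": [0,0,0,0,0,0,0,0,0,0,0,0,0,0], "fingers": [80,80,80,80,20,20,20,20,20,20,20,20,20,20]}}

```text
time: 20.85
tool_pos: [0.432, -0.1118, 0.135]
tcp_rot: [[0.044, 0.005, -0.999], [0.999, -0.002, 0.044], [-0.002, -1.0, -0.005]]
force: [-0.4, 0.2, -0.6]
gripper_width: 0.338
```

```bash
python3 - <<'E'
from h import *
s=st();im,c=shot("wrist","u_w")
mv((.655,.0435,.13),None);mv((.655,.0435,.07),None)
E
```

```text
t 20.85 pos [ 0.432  -0.1118  0.135 ] xdir 87.45 tilt -0.9999826101468656 F [-0.3883  0.2193 -0.574 ] w 0.338 q [-0.4013  0.4257  2.1128 -0.0002  0.5972 -1.9275]
delta [ 0.2747  0.0065 -0.3607] turn 0   dist 272.1
delta [ 0.2748  0.1065 -0.3604] turn 0   dist 279.3
```

View pics/u_w.png

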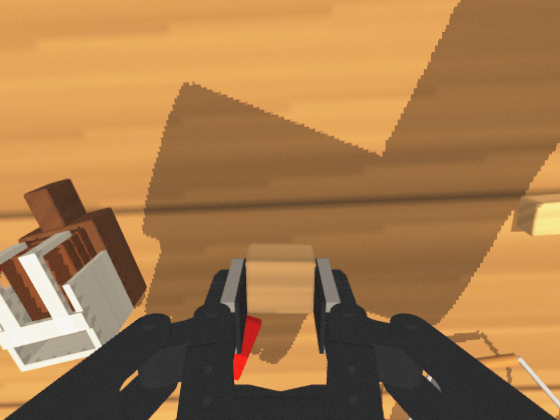

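Emit:
{"method": "step_arm", "body": {"delta_pos": [[0.05,0,-0.07],[0.1,0,-0.14],[0.16,0,-0.21],[0.21,0,-0.28],[0.255,0,-0.34],[0.275,0,-0.362],[0.275,0,-0.362],[0.275,0.06,-0.362],[0.275,0.107,-0.362],[0.275,0.107,-0.362],[0.275,0.107,-0.362],[0.275,0.107,-0.362],[0.275,0.107,-0.362],[0.275,0.107,-0.362],[0.275,0.05,-0.362],[0.275,-0.02,-0.362],[0.275,-0.08,-0.28]], "turn": [0,0,0,0,0,0,0,0,0,0,0,0,0,0,0,0,0], "fingers": [20,20,20,20,20,20,20,20,20,20,20,50,50,50,50,50,50]}}

```text
time: 22.6
tool_pos: [0.6179, 0.0452, 0.1764]
tcp_rot: [[0.045, 0.006, -0.999], [0.999, -0.0, 0.045], [-0.0, -1.0, -0.006]]
force: [-1.3, -0.6, 0.8]
gripper_width: 0.5
```

```bash
python3 - <<'E'
from h import *
s=st();im,c=shot("wrist","v_w")
mv((.4489,.0845,.16),None)
E
```

```text
t 22.6 pos [0.6179 0.0452 0.1764] xdir 87.43 tilt -0.9999847297502366 F [-1.2895 -0.564   0.8305] w 0.5 q [-0.0335  0.5639  1.6569 -0.0002  0.9153 -1.5593]
delta [0.0521 0.0323 0.2738] turn 0   dist 168.4
```

View pics/v_w.png

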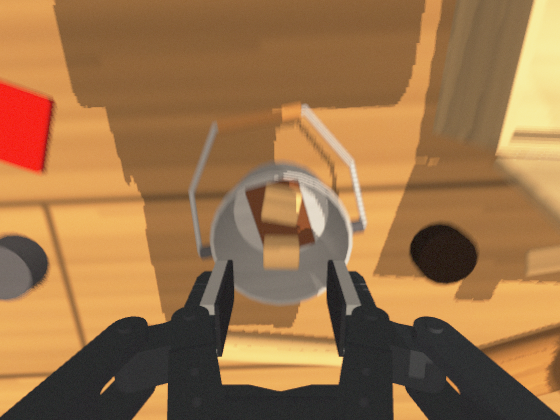

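Both are in the pail. Now the third block.

Emit:
{"method": "step_arm", "body": {"delta_pos": [[0.052,0.032,0.274],[0.052,0.032,0.274],[0.052,0.032,0.274],[0.052,0.032,0.274],[0.052,0.032,0.274],[0.052,0.032,0.274]], "turn": [0,0,0,0,0,0], "fingers": [80,80,80,80,80,80]}}

```text
time: 23.25
tool_pos: [0.4532, 0.0841, 0.1552]
tcp_rot: [[0.044, 0.002, -0.999], [0.999, -0.0, 0.044], [0.0, -1.0, -0.002]]
force: [-0.0, 0.3, -0.1]
gripper_width: 0.796
```

```bash
python3 - <<'E'
from h import *
s=st();im,c=shot("wrist","w_w");print(proj(c,[(.4489,.0845,.02)]))
mv((.4489,.0845,.0275),None)
E
```

```text
t 23.25 pos [0.4532 0.0841 0.1552] xdir 87.46 tilt -0.9999979900728662 F [-0.042   0.3204 -0.136 ] w 0.796 q [ 0.04    0.4061  2.0584 -0.0002  0.6751 -1.4864]
[[278.9036 194.19  ]]
delta [0.0006 0.2126 0.0083] turn 0   dist 127.7
```

View pics/w_w.png

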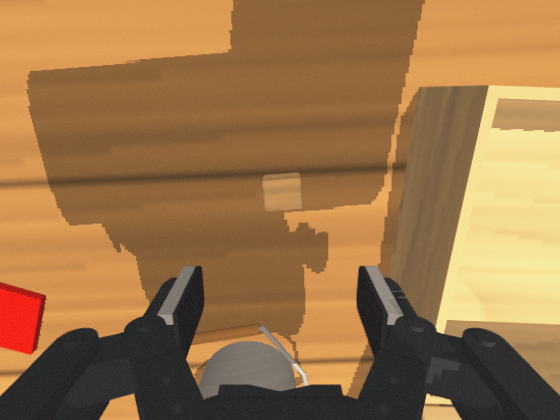

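Emit:
{"method": "step_arm", "body": {"delta_pos": [[0.003,0.06,0.007],[0.003,0.13,0.007],[0.003,0.19,0.007],[0.003,0.213,0.007],[0.003,0.213,0.007],[0.003,0.213,0.007],[0.003,0.213,0.007],[0.003,0.213,0.007],[0.003,0.213,0.007],[0.003,0.213,0.007],[0.003,0.15,0.007],[0.003,0.07,0.007],[0.003,0.03,0.007],[0.003,0.03,0.007]], "turn": [0,0,0,0,0,0,0,0,0,0,0,0,0,0], "fingers": [80,80,80,80,20,20,20,20,20,20,20,20,20,20]}}

```text
time: 24.7
tool_pos: [0.4493, 0.0862, 0.1398]
tcp_rot: [[0.044, 0.006, -0.999], [0.999, 0.0, 0.044], [0.001, -1.0, -0.006]]
force: [-0.3, -0.2, -1.3]
gripper_width: 0.344
```

```bash
python3 - <<'E'
from h import *
s=st();
mv((.643,.0435,.13),None);mv((.643,.0435,.083),None)
E
```

```text
t 24.7 pos [0.4493 0.0862 0.1398] xdir 87.46 tilt -0.9999796017184831 F [-0.2734 -0.1657 -1.3354] w 0.344 q [ 0.045   0.4284  2.0829 -0.0001  0.6239 -1.4813]
delta [-0.0567  0.0185 -0.3256] turn 0   dist 198.6
delta [-0.0568  0.0968 -0.3251] turn 0   dist 206.4
```

Emit:
{"method": "step_arm", "body": {"delta_pos": [[-0.012,0.01,-0.07],[-0.026,0.01,-0.15],[-0.04,0.01,-0.23],[-0.053,0.01,-0.3],[-0.057,0.01,-0.326],[-0.057,0.01,-0.326],[-0.057,0.06,-0.326],[-0.057,0.1,-0.326],[-0.057,0.106,-0.326],[-0.057,0.106,-0.326],[-0.057,0.106,-0.326],[-0.057,0.106,-0.326],[-0.057,0.106,-0.326],[-0.057,0.106,-0.326],[-0.057,0.05,-0.326],[-0.057,-0.04,-0.326],[-0.057,-0.12,-0.25],[-0.057,-0.15,-0.2],[-0.057,-0.15,-0.2]], "turn": [0,0,0,0,0,0,0,0,0,0,0,0,0,0,0,0,0,0,0], "fingers": [20,20,20,20,20,20,20,20,20,20,20,50,50,50,50,50,50,50,50]}}

```text
time: 26.6
tool_pos: [0.5642, 0.0469, 0.2308]
tcp_rot: [[0.044, 0.004, -0.999], [0.999, -0.0, 0.044], [-0.0, -1.0, -0.004]]
force: [0.5, 0.4, -0.0]
gripper_width: 0.501
```

```bash
python3 - <<'E'
from h import *
s=st();im,c=shot("wrist","x_w"); im2,ct=shot("top","x_t"); shot("scene","x_s",(180,100,480,400),2)
E
```

```text
t 26.6 pos [0.5642 0.0469 0.2308] xdir 87.47 tilt -0.9999901235302391 F [ 0.5232  0.3952 -0.0417] w 0.501 q [-0.0337  0.4306  1.7348 -0.0001  0.9717 -1.5604]
```

View pics/x_w.png

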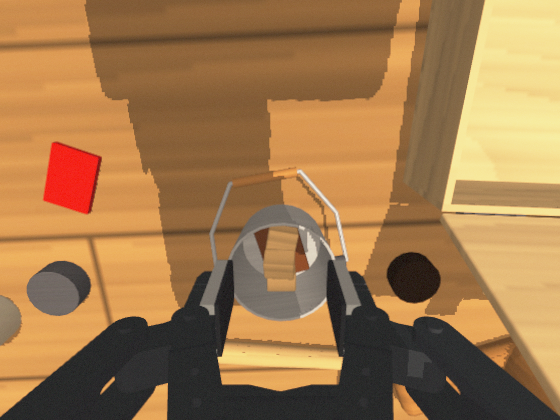

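View pics/x_s.png

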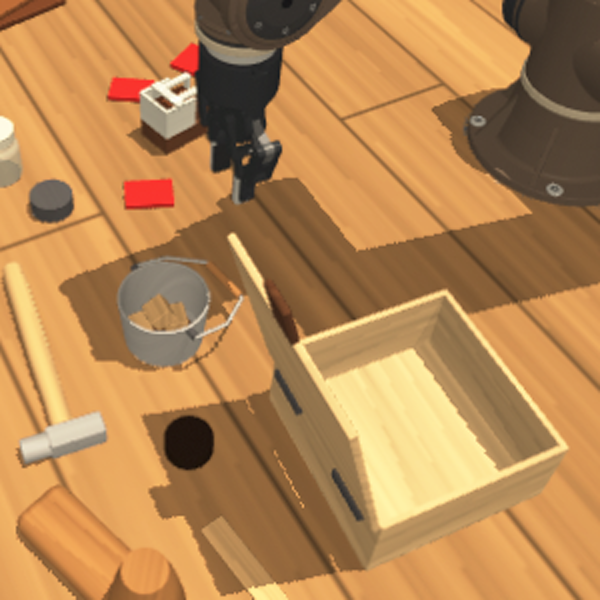

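View pics/x_t.png

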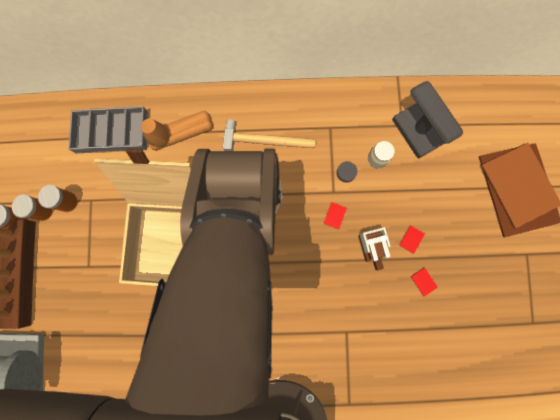

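```bash
python3 - <<'E'
from h import *
c=r.calibration("wrist")
A=onz(c,(232,184),.039);B=onz(c,(298,172),.039);print(A,B,(A+B)/2,np.linalg.norm(A-B),np.degrees(np.arctan2(*(B-A)[[1,0]])))
print(proj(c,[(.5582,.0299,.039)]))
mv((.556,.0,.17),7)
E
```

```text
[0.566  0.0036 0.039 ] [0.5574 0.0645 0.039 ] [0.5617 0.0341 0.039 ] 0.06154111437074169 98.03259622940836
[[260.0361 174.4563]]
delta [-0.0783  0.0948  0.0146] turn 1.3408   dist 74.3
```

```bash
python3 - <<'E'
from h import *
mv((.560,.032,.17),7.2)
E
```

```text
delta [-0.0247  0.0948  0.0103] turn 1.3374   dist 59.1
```

Emit:
{"method": "step_arm", "body": {"delta_pos": [[-0.02,0,0],[-0.025,0,0],[-0.025,0.03,0.007],[-0.025,0.06,0.007],[-0.025,0.08,0.007],[-0.025,0.1,0.007],[-0.025,0.1,0.007]], "turn": [1,1,1,1,1,1,1], "fingers": [30,30,30,30,30,30,30]}}

```text
time: 27.45
tool_pos: [0.5616, 0.0316, 0.1634]
tcp_rot: [[0.89, -0.005, -0.455], [0.455, 0.0, 0.89], [-0.004, -1.0, 0.002]]
force: [-1.6, 0.1, 0.1]
gripper_width: 0.301
```

```bash
python3 - <<'E'
from h import *
st();mv((.560,.032,.17),7.2)
E
```

```text
t 27.45 pos [0.5616 0.0316 0.1634] xdir 27.08 tilt -0.9999898487597421 F [-1.5604  0.0582  0.1443] w 0.301 q [-0.0612  0.513   1.8067 -0.0002  0.8264 -0.5338]
delta [-0.0021 -0.011   0.0019] turn 0.3314   dist 6.8
```

Emit:
{"method": "step_arm", "body": {"delta_pos": [[-0.002,-0.01,0.002],[-0.002,-0.01,0.002],[-0.002,-0.01,0.002],[-0.002,-0.01,0.002]], "turn": [0.33,0.33,0.33,0.33], "fingers": [30,30,30,30]}}

```text
time: 27.85
tool_pos: [0.5605, 0.0321, 0.1711]
tcp_rot: [[0.991, -0.002, -0.132], [0.132, 0.0, 0.991], [-0.002, -1.0, 0.0]]
force: [0.7, 0.2, -0.0]
gripper_width: 0.299
```

```bash
python3 - <<'E'
from h import *
s=st();im,c=shot("wrist","y_w");print(proj(c,[(.56,.032,.039),(.643,.0435,.07),s["tool_pos"]]))
shot("top","y_t",(200,130,330,250),5)
E
```

```text
t 27.85 pos [0.5605 0.0321 0.1711] xdir 7.61 tilt -0.9999983005302828 F [ 0.6679  0.2055 -0.0242] w 0.299 q [-0.0604  0.5005  1.804  -0.0001  0.8389 -0.1931]
[[278.6507 203.405 ]
 [401.3071 217.1812]
 [278.6031 303.5514]]
```

View pics/y_w.png

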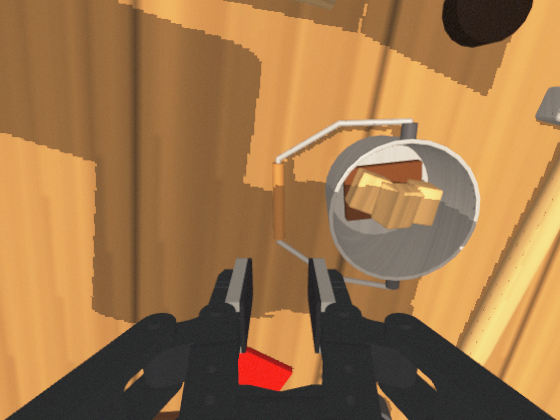

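View pics/y_t.png

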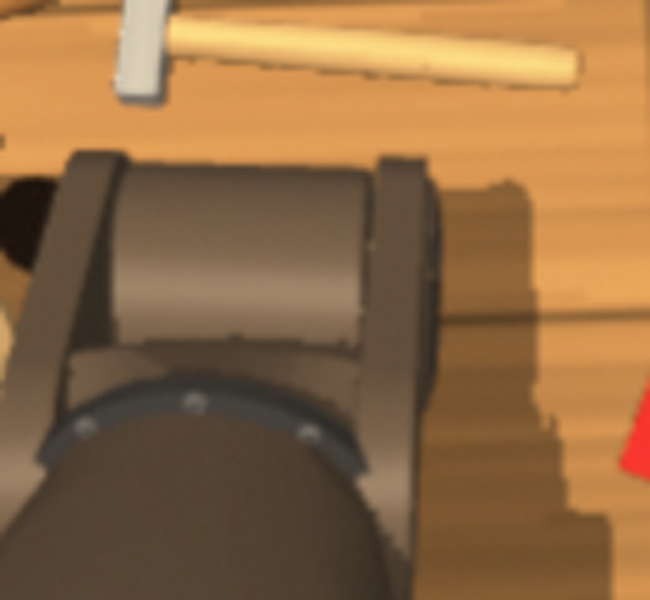

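Emit:
{"method": "step_arm", "body": {"delta_pos": [[0,0.05,0],[0,0.11,0],[0,0.16,0],[0,0.19,0],[0,0.197,0],[0,0.197,0],[0,0.197,0]], "turn": [0,0,0,0,0,0,0], "fingers": [30,30,30,30,30,30,30]}}

```text
time: 28.65
tool_pos: [0.5605, 0.0322, 0.0551]
tcp_rot: [[0.991, 0.001, -0.134], [0.134, -0.0, 0.991], [0.001, -1.0, -0.0]]
force: [1.1, 0.5, -0.2]
gripper_width: 0.298
```

```bash
python3 - <<'E'
from h import *
s=st();im,c=shot("wrist","z_w");
E
```

```text
t 28.65 pos [0.5605 0.0322 0.0551] xdir 7.67 tilt -0.9999993447673399 F [ 1.0985  0.4602 -0.1953] w 0.298 q [-0.0602  0.6747  1.8826 -0.0001  0.5831 -0.194 ]
```

View pics/z_w.png

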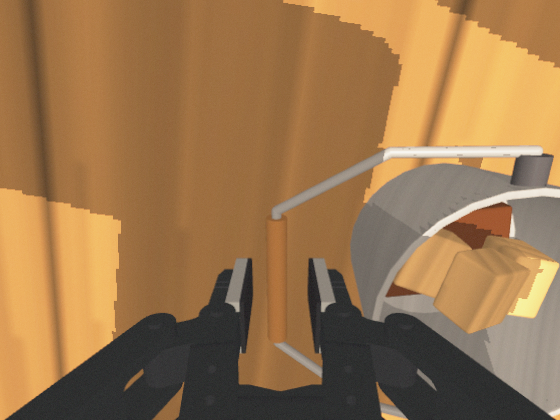

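Emit:
{"method": "step_arm", "body": {"delta_pos": [[0,0.01,0],[0,0.01,0],[0,0.01,0],[0,0.01,0],[0,0.01,0],[0,0.01,0],[0,0.01,0]], "turn": [0,0,0,0,0,0,0], "fingers": [30,30,0,0,0,0,0], "grip_force": 50}}

```text
time: 29.4
tool_pos: [0.56, 0.0322, 0.0485]
tcp_rot: [[0.991, -0.0, -0.133], [0.133, -0.0, 0.991], [-0.0, -1.0, -0.0]]
force: [-1.0, 0.1, 5.2]
gripper_width: 0.075
```

```bash
python3 - <<'E'
from h import *
s=st();im,c=shot("wrist","za_w");
E
```

```text
t 29.4 pos [0.56   0.0322 0.0485] xdir 7.65 tilt -0.9999999940914516 F [-1.0271  0.1158  5.2228] w 0.075 q [-0.0603  0.6855  1.886  -0.0002  0.5701 -0.1936]
```

View pics/za_w.png

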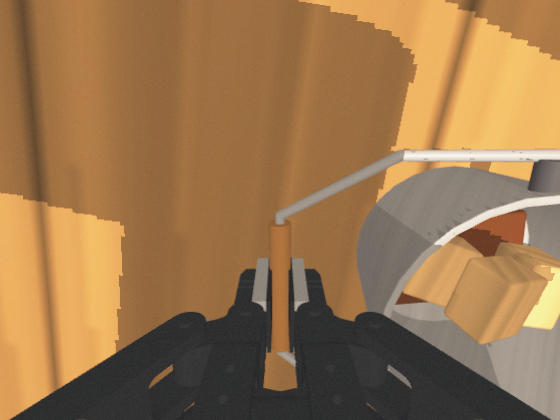

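Emit:
{"method": "step_arm", "body": {"delta_pos": [[-0.004,-0.0216,0],[-0.0048,-0.0436,0],[-0.0023,-0.0654,0],[0.0035,-0.0866,0],[0.0123,-0.1067,0],[0.0241,-0.1253,0],[0.0385,-0.1419,0],[0.0552,-0.1562,0],[0.0739,-0.1677,0],[0.0941,-0.1764,0],[0.1154,-0.182,0],[0.1416,-0.1844,0],[0.1416,-0.1844,0]], "turn": [0,0,0,0,0,0,0,0,0,0,0,0,0], "fingers": [0,0,0,0,0,0,0,0,0,0,0,0,0]}}

```text
time: 30.75
tool_pos: [0.645, 0.0437, 0.1598]
tcp_rot: [[0.991, 0.001, -0.133], [0.133, -0.0, 0.991], [0.001, -1.0, -0.0]]
force: [-1.1, 0.7, 7.7]
gripper_width: 0.081
```

```bash
python3 - <<'E'
from h import *
s=st();im,c=shot("wrist","zb_w");shot("scene","zb_s",(180,100,480,400),2)
E
```

```text
t 30.75 pos [0.645  0.0437 0.1598] xdir 7.65 tilt -0.99999953072687 F [-1.1441  0.678   7.7397] w 0.081 q [-0.0344  0.619   1.5971  0.      0.9246 -0.168 ]
```

View pics/zb_w.png

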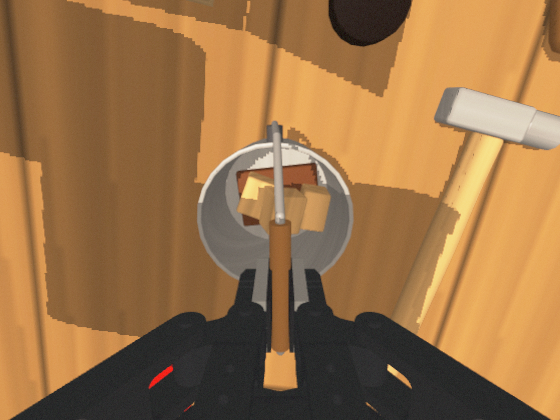

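View pics/zb_s.png

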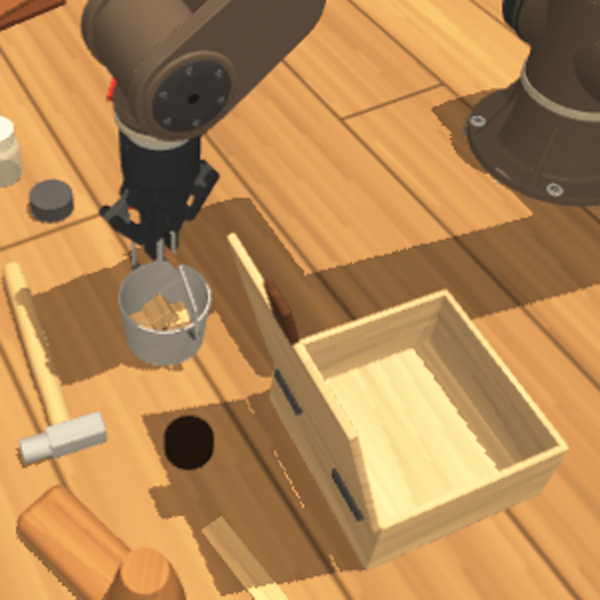

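Emit:
{"method": "step_arm", "body": {"delta_pos": [[0,-0.004,0],[0,-0.012,0],[0,-0.025,0],[0,-0.045,0],[0,-0.07,0],[0,-0.095,0],[0,-0.12,0],[0,-0.145,0],[0,-0.17,0],[0,-0.19,0],[0,-0.203,0],[0,-0.208,0],[0,-0.21,0],[0,-0.21,0]], "turn": [0,0,0,0,0,0,0,0,0,0,0,0,0,0], "fingers": [0,0,0,0,0,0,0,0,0,0,0,0,0,0]}}

```text
time: 32.25
tool_pos: [0.6441, 0.0436, 0.2845]
tcp_rot: [[0.991, -0.001, -0.133], [0.133, -0.0, 0.991], [-0.001, -1.0, 0.0]]
force: [-0.6, 0.1, -5.1]
gripper_width: 0.077
```

```bash
python3 - <<'E'
from h import *
s=st();im,c=shot("wrist","zc_w");shot("scene","zc_s",(180,50,480,350),2)
mv((.49,.08,.285),None);mv((.505,.285,.285),-4.73)
E
```

```text
t 32.25 pos [0.6441 0.0436 0.2845] xdir 7.65 tilt -0.9999997012434948 F [-0.59    0.0907 -5.0852] w 0.077 q [-0.0347  0.4941  1.4651 -0.0001  1.1831 -0.1682]
delta [-0.2465 -0.0008  0.0944] turn 0   dist 158.3
delta [-0.1762 -0.0008  0.4297] turn 0.2063   dist 278.6
```

View pics/zc_w.png

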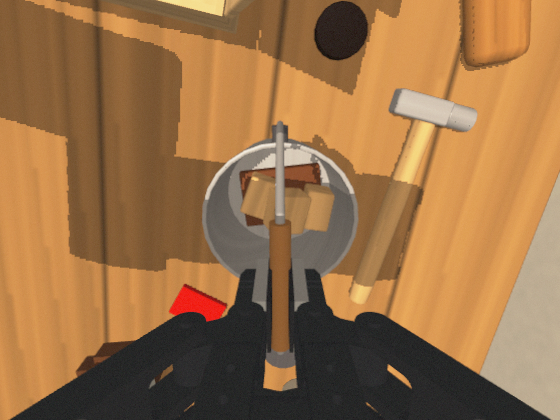

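View pics/zc_s.png

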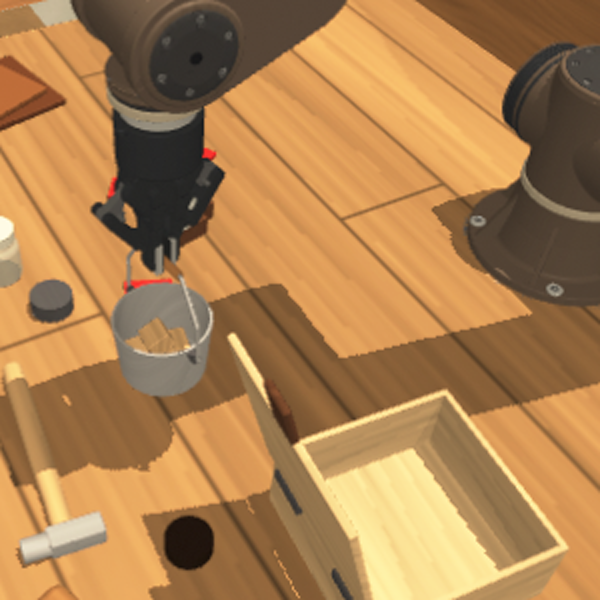

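Emit:
{"method": "step_arm", "body": {"delta_pos": [[-0.004,0,0.002],[-0.013,0,0.005],[-0.028,0,0.01],[-0.05,0,0.019],[-0.077,0,0.029],[-0.105,0,0.04],[-0.133,0,0.051],[-0.161,0,0.062],[-0.188,0,0.073],[-0.212,0,0.083],[-0.229,0,0.09],[-0.238,0,0.096],[-0.243,0,0.104],[-0.246,0,0.115],[-0.246,0,0.13],[-0.245,0,0.147],[-0.242,0,0.167],[-0.239,0,0.187],[-0.235,0,0.207],[-0.23,0,0.227]], "turn": [0,0,0,0,0,0.01,0.02,0.03,0.04,0.05,0.06,0.07,0.08,0.09,0.1,0.11,0.12,0.13,0.14,0.15], "fingers": [0,0,0,0,0,0,0,0,0,0,0,0,0,0,0,0,0,0,0,0]}}

```text
time: 34.35
tool_pos: [0.4895, 0.1613, 0.2848]
tcp_rot: [[1.0, -0.0, 0.024], [-0.024, -0.0, 1.0], [-0.0, -1.0, -0.0]]
force: [-0.7, -0.6, -4.0]
gripper_width: 0.083
```

```bash
python3 - <<'E'
from h import *
s=st()
mv((.505,.285,.285),-4.73)
E
```

```text
t 34.35 pos [0.4895 0.1613 0.2848] xdir -1.39 tilt -0.999999993762934 F [-0.7048 -0.562  -3.9776] w 0.083 q [0.1901 0.3013 1.782  0.     1.0585 0.2144]
delta [ 0.0208 -0.0004  0.2067] turn 0.0556   dist 124.7
```

Emit:
{"method": "step_arm", "body": {"delta_pos": [[0.003,0,0.025],[0.006,0,0.05],[0.009,0,0.075],[0.012,0,0.1],[0.015,0,0.125],[0.018,0,0.15],[0.02,0,0.173],[0.021,0,0.191],[0.021,0,0.201],[0.021,0,0.205],[0.021,0,0.207],[0.021,0,0.207],[0.021,0,0.207],[0.021,0,0.207]], "turn": [0.01,0.02,0.03,0.04,0.05,0.056,0.056,0.056,0.056,0.056,0.056,0.056,0.056,0.056], "fingers": [0,0,0,0,0,0,0,0,0,0,0,0,0,0]}}

```text
time: 35.75
tool_pos: [0.5049, 0.2837, 0.285]
tcp_rot: [[0.997, 0.0, 0.083], [-0.083, -0.0, 0.997], [0.0, -1.0, -0.0]]
force: [0.2, -0.1, -5.5]
gripper_width: 0.078
```

```bash
python3 - <<'E'
from h import *
s=st();im,c=shot("wrist","zd_w");shot("scene","zd_s",(260,100,540,400),2);shot("top","zd_t",(80,130,280,310),3.3)
E
```

```text
t 35.75 pos [0.5049 0.2837 0.285 ] xdir -4.74 tilt -0.9999999892807767 F [ 0.22   -0.0614 -5.5114] w 0.078 q [ 0.398   0.3947  1.6334 -0.0002  1.1135  0.4808]
```

View pics/zd_w.png

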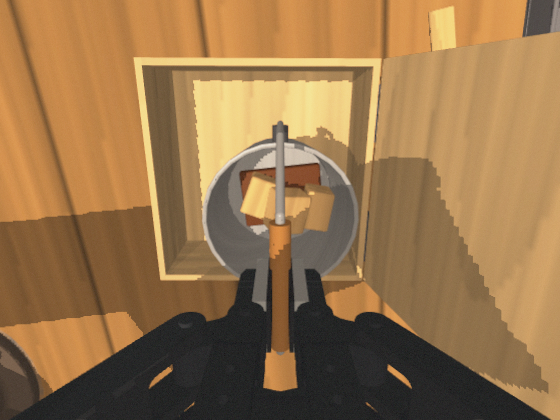

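View pics/zd_s.png

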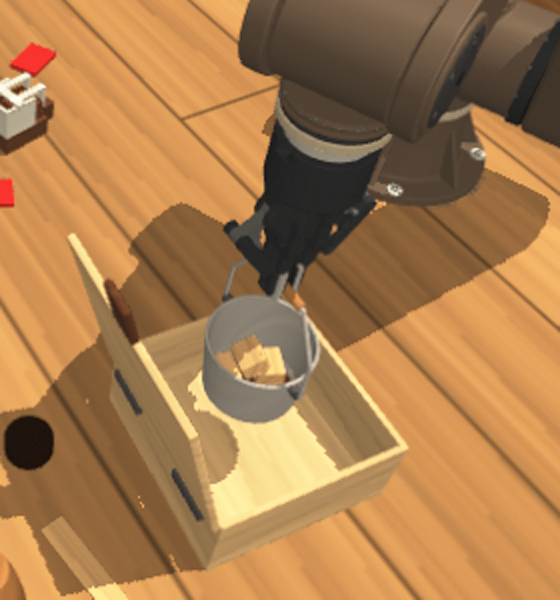

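```bash
python3 - <<'E'
from h import *
c=r.calibration("wrist")
C=np.array([.4847,.2865]);u=np.array([.9966,-.0825]);v=np.array([.0825,.9966])
for a,b in ((-1,1),(1,1),(1,-1),(-1,-1)):
    print(proj(c,[np.r_[C+a*.103*u+b*.105*v,.092]]))
E
```

```text
[[131.488   60.0726]]
[[378.212   60.4227]]
[[359.6658 281.4659]]
[[159.1415 281.4714]]
```

Emit:
{"method": "step_arm", "body": {"delta_pos": [[0,0.008,0],[0,0.025,0],[0,0.05,0],[0,0.075,0],[0,0.1,0],[0,0.125,0],[0,0.148,0],[0,0.165,0],[0,0.178,0],[0,0.186,0],[0,0.192,0],[0,0.195,0],[0,0.197,0],[0,0.197,0]], "turn": [0,0,0,0,0,0,0,0,0,0,0,0,0,0], "fingers": [0,0,0,0,0,0,0,0,0,0,0,0,0,0]}}

```text
time: 37.3
tool_pos: [0.5049, 0.2841, 0.1669]
tcp_rot: [[0.997, 0.0, 0.082], [-0.082, 0.0, 0.997], [0.0, -1.0, 0.0]]
force: [0.0, -0.4, -4.8]
gripper_width: 0.082
```

```bash
python3 - <<'E'
from h import *
s=st();im,c=shot("wrist","ze_w");shot("scene","ze_s",(260,100,540,400),2)
E
```

```text
t 37.3 pos [0.5049 0.2841 0.1669] xdir -4.71 tilt -0.9999999562888389 F [ 0.0461 -0.3951 -4.7526] w 0.082 q [ 0.3985  0.5272  1.7646 -0.0001  0.8495  0.4809]
```

View pics/ze_w.png

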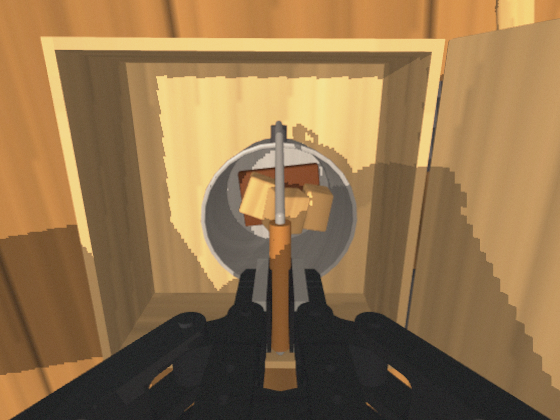

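View pics/ze_s.png

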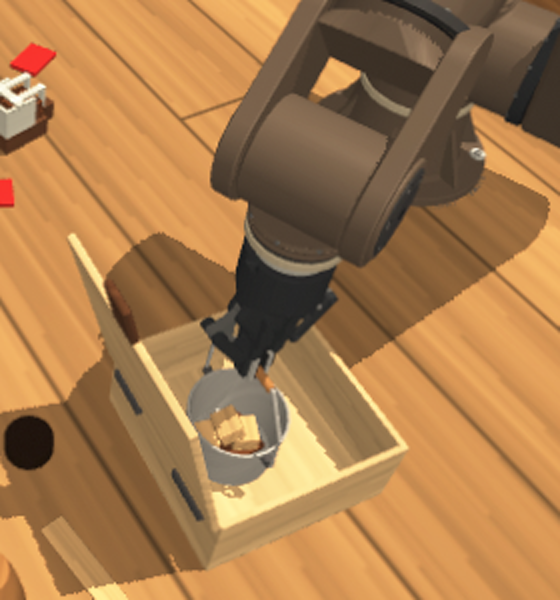

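Emit:
{"method": "step_arm", "body": {"delta_pos": [[0,0.001,0],[0,0.002,0],[0,0.003,0],[0,0.004,0],[0,0.004,0]], "turn": [0,0,0,0,0], "fingers": [0,0,0,0,0]}}

```text
time: 37.9
tool_pos: [0.5058, 0.2842, 0.1658]
tcp_rot: [[0.997, 0.003, 0.082], [-0.082, 0.001, 0.997], [0.003, -1.0, 0.001]]
force: [-0.6, -2.3, 8.2]
gripper_width: 0.079
```

Emit:
{"method": "step_arm", "body": {"delta_pos": [[-0.01,-0.001,0],[-0.0219,0.0006,0],[-0.0433,0.0056,0],[-0.0638,0.0136,0],[-0.0828,0.0246,0],[-0.1,0.0383,0],[-0.1149,0.0545,0],[-0.1234,0.0664,0],[-0.1234,0.0664,0]], "turn": [0,0,0,0,0,0,0,0,0], "fingers": [0,0,0,0,0,0,0,0,0]}}

```text
time: 38.8
tool_pos: [0.429, 0.29, 0.1239]
tcp_rot: [[0.997, -0.003, 0.082], [-0.082, -0.001, 0.997], [-0.003, -1.0, -0.001]]
force: [-4.3, 0.4, 2.6]
gripper_width: 0.078
```

```bash
python3 - <<'E'
from h import *
s=st();im,c=shot("wrist","zf_w")
E
```

```text
t 38.8 pos [0.429  0.29   0.1239] xdir -4.68 tilt -0.9999944702012713 F [-4.2789  0.3975  2.5737] w 0.078 q [0.4667 0.5214 1.9483 0.0006 0.6753 0.5479]
```

View pics/zf_w.png

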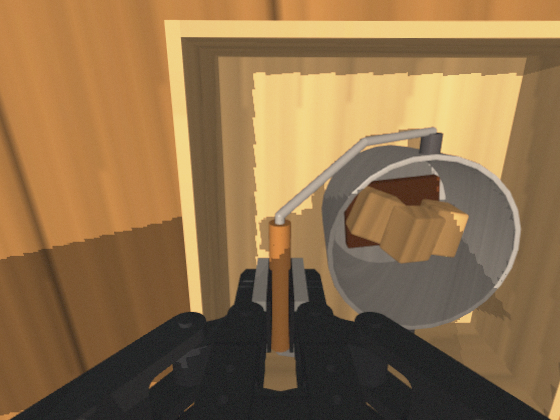

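Emit:
{"method": "step_arm", "body": {"delta_pos": [[0,0,0],[0,0,0],[0,0,0],[0,-0.03,0],[0,-0.08,0],[0,-0.15,0],[0,-0.22,0],[0,-0.28,0],[0,-0.28,0]], "turn": [0,0,0,0,0,0,0,0,0], "fingers": [40,40,40,40,40,40,40,40,40]}}

```text
time: 39.75
tool_pos: [0.4323, 0.2907, 0.2972]
tcp_rot: [[0.997, 0.008, 0.082], [-0.082, 0.004, 0.997], [0.007, -1.0, 0.004]]
force: [0.4, 0.2, -0.4]
gripper_width: 0.398
```

```bash
python3 - <<'E'
from h import *
s=st();im,c=shot("wrist","zg_w");shot("scene","zg_s",(260,100,540,400),2);shot("top","zg_t",(80,130,280,310),3.3)
E
```

```text
t 39.75 pos [0.4323 0.2907 0.2972] xdir -4.72 tilt -0.9999650299270534 F [ 0.4207  0.2217 -0.448 ] w 0.398 q [ 0.4652  0.2941  1.7564 -0.0002  1.0827  0.5476]
```

View pics/zg_w.png

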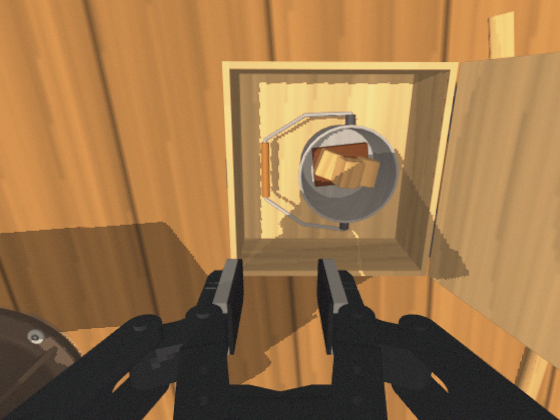

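View pics/zg_s.png

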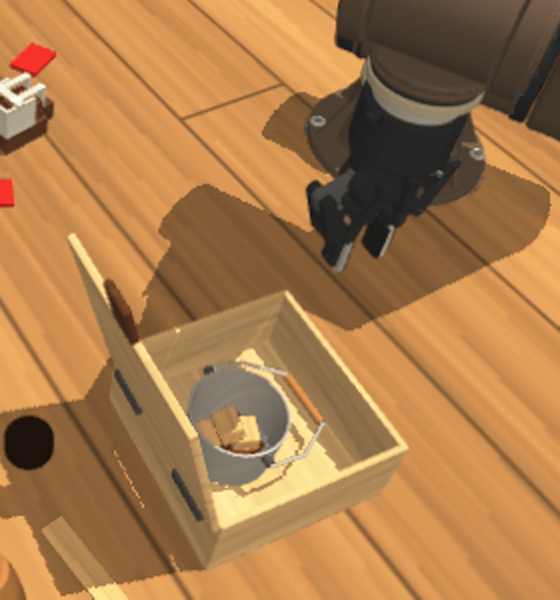

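View pics/zg_t.png

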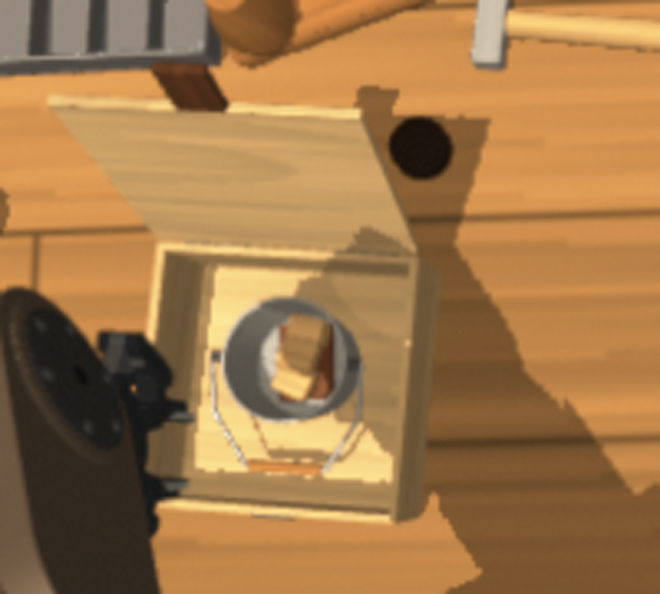

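Emit:
{"method": "step_arm", "body": {"delta_pos": [[0,-0.08,0],[0,-0.16,0],[0,-0.2,0],[0,-0.2,0],[0,-0.2,0],[0,-0.2,0],[0,-0.2,0]], "turn": [-1,-1,-1,-1,-1,-1,-1], "fingers": [100,100,100,100,100,100,100]}}

```text
time: 40.6
tool_pos: [0.4311, 0.2901, 0.4108]
tcp_rot: [[0.565, -0.002, -0.825], [0.825, -0.001, 0.565], [-0.002, -1.0, 0.001]]
force: [0.6, 0.5, -0.2]
gripper_width: 0.996
```

```bash
python3 - <<'E'
from h import *
s=st();mv((.649,.2765,.40),85.3)
E
```

```text
t 40.6 pos [0.4311 0.2901 0.4108] xdir 55.63 tilt -0.9999960894592549 F [ 0.5595  0.4694 -0.2238] w 0.996 q [ 0.4652  0.2107  1.5668 -0.0001  1.3669 -0.5057]
delta [ 0.1863  0.0171 -0.3126] turn -0.4945   dist 218.6
```

Emit:
{"method": "step_arm", "body": {"delta_pos": [[0.186,0.017,-0.313],[0.186,0.017,-0.313],[0.186,0.017,-0.313],[0.186,0.017,-0.313],[0.186,0.017,-0.313],[0.186,0.017,-0.313],[0.186,0.017,-0.313],[0.186,0.017,-0.313]], "turn": [-0.494,-0.494,-0.494,-0.494,-0.494,-0.494,-0.494,-0.494], "fingers": [100,100,100,100,100,100,100,100]}}

```text
time: 41.4
tool_pos: [0.6481, 0.2752, 0.4021]
tcp_rot: [[0.088, -0.001, -0.996], [0.996, -0.0, 0.088], [-0.0, -1.0, 0.001]]
force: [0.7, -0.3, 0.2]
gripper_width: 1.001
```

```bash
python3 - <<'E'
from h import *
s=st();im,c=shot("wrist","zh_w");shot("scene","zh_s",(180,20,480,400),1.5)
hg=np.array([.5873,.2775,.095]);u=np.array([.9966,-.0825,0])
v=np.array([.0825,.9966,0]);th=1.85
d=-np.cos(th)*u+np.array([0,0,np.sin(th)])
for rr in(.206,.233,.251): print(rr,hg+rr*d,proj(c,[hg+rr*d-.018*v,hg+rr*d+.018*v]))
mv(hg+.233*d+[0,.002,.005],85.3)
E
```

```text
t 41.4 pos [0.6481 0.2752 0.4021] xdir 84.95 tilt -0.9999997315068024 F [ 0.6512 -0.3006  0.226 ] w 1.001 q [ 0.3079  0.5245  1.1105 -0.      1.5074 -1.1748]
0.206 [0.6439 0.2728 0.293 ] [[248.5744 206.1657]
 [299.9078 205.9317]]
0.233 [0.6513 0.2722 0.319 ] [[245.4953 230.1653]
 [301.9978 229.9108]]
0.251 [0.6562 0.2718 0.3363] [[243.0709 249.046 ]
 [303.6432 248.7758]]
delta [-0.0014  0.1316 -0.0054] turn -0.0056   dist 79.0
```

View pics/zh_w.png

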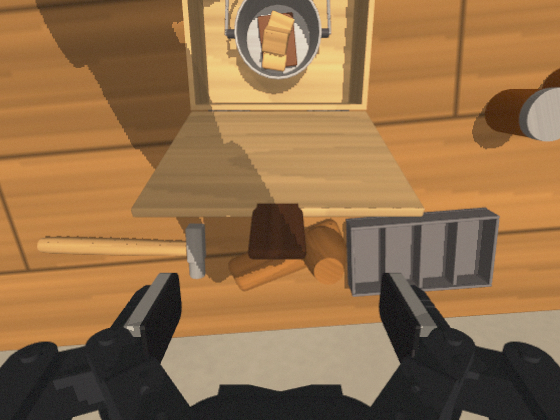

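View pics/zh_s.png

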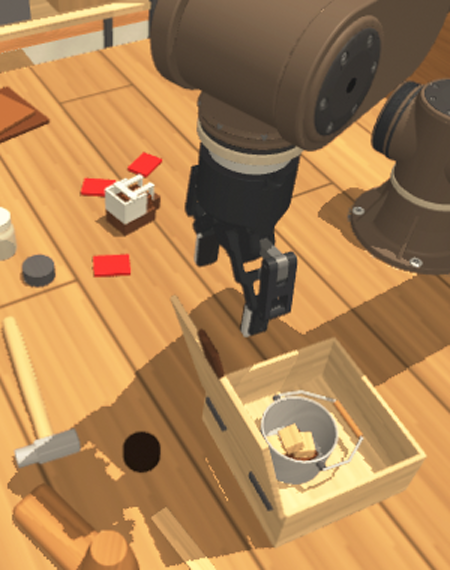

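Emit:
{"method": "step_arm", "body": {"delta_pos": [[-0.001,0.05,-0.008],[-0.001,0.1,-0.008],[-0.001,0.128,-0.008],[-0.001,0.13,-0.008],[-0.001,0.13,-0.008],[-0.001,0.13,-0.008],[-0.001,0.13,-0.008],[-0.001,0.13,-0.008],[-0.001,0.13,-0.008]], "turn": [0,0,0,0,0,0,0,0,0], "fingers": [100,100,100,100,30,30,30,30,30], "grip_force": 30}}

```text
time: 42.4
tool_pos: [0.6537, 0.2729, 0.3259]
tcp_rot: [[0.089, 0.001, -0.996], [0.996, -0.001, 0.089], [-0.001, -1.0, -0.001]]
force: [-3.0, -6.1, 4.8]
gripper_width: 0.415
```

```bash
python3 - <<'E'
from h import *
s=st();im,c=shot("wrist","zi_w")
E
```

```text
t 42.4 pos [0.6537 0.2729 0.3259] xdir 84.9 tilt -0.999998139180281 F [-3.0015 -6.1298  4.8158] w 0.415 q [ 0.3029  0.5647  1.2301 -0.0018  1.346  -1.1785]
```

View pics/zi_w.png

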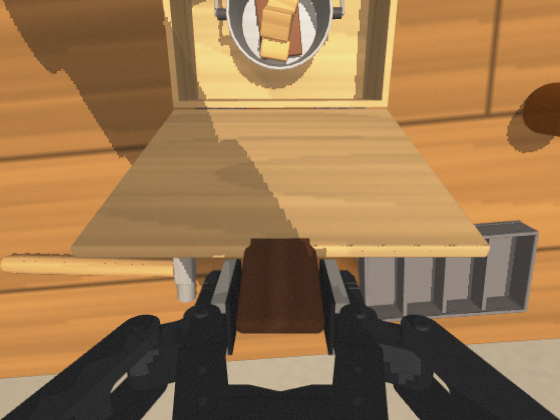

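Emit:
{"method": "step_arm", "body": {"delta_pos": [[0,-0.0066,0.0266],[0,-0.0119,0.0575],[0,-0.0147,0.0887],[0,-0.015,0.12],[0,-0.0128,0.1513],[0,-0.0081,0.1822],[0,-0.0009,0.2127],[0,0.0087,0.2425],[0,0.0206,0.2715],[0,0.0348,0.2995],[0,0.0512,0.3261],[0,0.0697,0.3514],[0,0.0902,0.3752],[0,0.1124,0.3972],[0,0.1364,0.4174],[0,0.1619,0.4356],[0,0.1888,0.4517]], "turn": [0,0,0,0,0,0,0,0,0,0,0,0,0,0,0,0,0], "fingers": [30,30,30,30,30,30,30,30,30,30,30,30,30,30,30,30,30]}}

```text
time: 44.15
tool_pos: [0.3818, 0.2965, 0.211]
tcp_rot: [[0.088, -0.003, -0.996], [0.996, -0.003, 0.088], [-0.003, -1.0, 0.002]]
force: [-4.6, -11.4, 3.6]
gripper_width: 0.412
```

```bash
python3 - <<'E'
from h import *
s=st();im,c=shot("wrist","zj_w");shot("scene","zj_s",(180,20,480,400),1.5)
hg=np.array([.5873,.2775,.095]);print(np.linalg.norm((s["tool_pos"]-[0,0,.003]-hg)[[0,2]]),np.arctan2(s["tool_pos"][2]-.098,(.5873-s["tool_pos"][0])))
E
```

```text
t 44.15 pos [0.3818 0.2965 0.211 ] xdir 84.96 tilt -0.999992712817231 F [ -4.6182 -11.4023   3.6021] w 0.412 q [ 0.5241  0.3478  1.9456 -0.0016  0.8518 -0.9576]
0.23451409148751234 0.5027819708599489
```

View pics/zj_s.png

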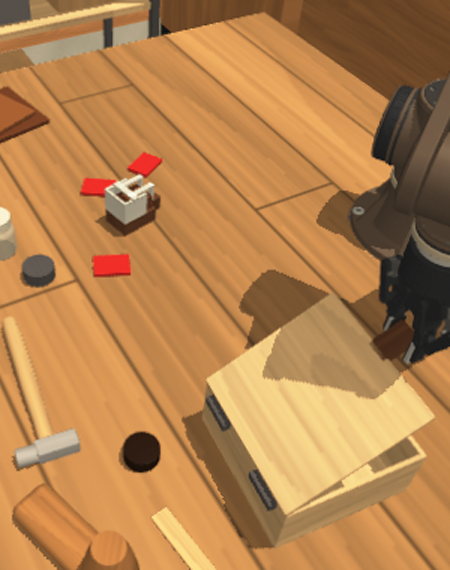

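Emit:
{"method": "step_arm", "body": {"delta_pos": [[0,0.0255,0.0129],[0,0.0508,0.0234],[0,0.0768,0.0322],[0,0.1033,0.0391],[0,0.1303,0.0441],[0,0.1536,0.047],[0,0.17,0.048],[0,0.177,0.0485],[0,0.18,0.0485],[0,0.18,0.0485]], "turn": [0,0,0,0,0,0,0,0,0,0], "fingers": [30,30,30,30,30,30,30,30,30,30]}}

```text
time: 45.25
tool_pos: [0.3527, 0.2989, 0.1025]
tcp_rot: [[0.088, -0.005, -0.996], [0.996, -0.004, 0.088], [-0.004, -1.0, 0.005]]
force: [-9.0, -9.8, 0.9]
gripper_width: 0.414
```

```bash
python3 - <<'E'
from h import *
s=st();im,c=shot("wrist","zk_w");shot("scene","zk_s",(280,180,520,400),2.5)
E
```

```text
t 45.25 pos [0.3527 0.2989 0.1025] xdir 84.94 tilt -0.9999803265872296 F [-8.9568 -9.8494  0.8503] w 0.414 q [ 0.5602  0.5055  2.0944 -0.0007  0.548  -0.9216]
```

View pics/zk_s.png

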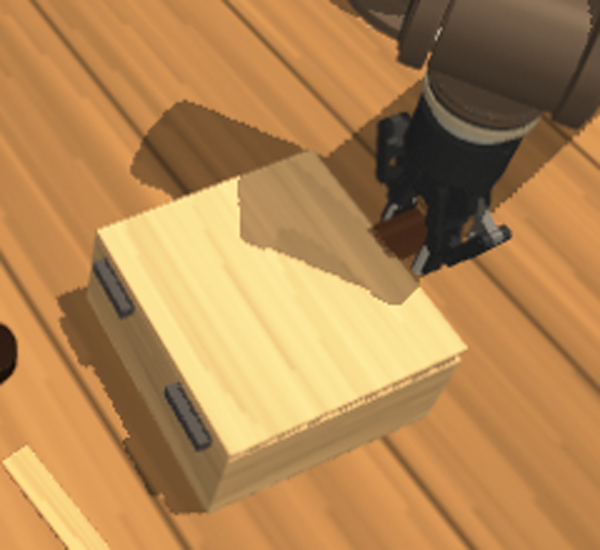

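Emit:
{"method": "step_arm", "body": {"delta_pos": [[0,0.002,-0.002],[0,0.004,-0.002],[0,0.006,-0.002],[0,0.006,-0.002]], "turn": [0,0,0,0], "fingers": [30,30,30,30]}}

```text
time: 45.75
tool_pos: [0.3529, 0.2989, 0.099]
tcp_rot: [[0.088, -0.007, -0.996], [0.996, -0.004, 0.088], [-0.005, -1.0, 0.006]]
force: [-14.0, -4.2, 1.0]
gripper_width: 0.411
```

Emit:
{"method": "step_arm", "body": {"delta_pos": [[0,0.004,0.002],[0,0.004,0.002],[0,0.004,0.002],[0,0.004,0.002]], "turn": [0,0,0,0], "fingers": [30,80,80,80]}}

```text
time: 46.15
tool_pos: [0.3553, 0.3008, 0.0974]
tcp_rot: [[0.088, 0.001, -0.996], [0.996, 0.001, 0.088], [0.001, -1.0, -0.001]]
force: [1.1, -0.3, 1.3]
gripper_width: 0.798
```

Emit:
{"method": "step_arm", "body": {"delta_pos": [[0,-0.03,0],[0,-0.1,0],[0,-0.18,0],[0,-0.25,0],[0,-0.3,0],[0,-0.3,0]], "turn": [0,0,0,0,0,0], "fingers": [100,100,100,100,100,100]}}

```text
time: 46.75
tool_pos: [0.3558, 0.3012, 0.2811]
tcp_rot: [[0.088, 0.007, -0.996], [0.996, 0.004, 0.088], [0.005, -1.0, -0.006]]
force: [-0.1, -0.2, -0.4]
gripper_width: 1.0
```

```bash
python3 - <<'E'
from h import *
s=st();im,c=shot("wrist","zl_w");shot("scene","zl_s",(280,180,520,400),2.5)
E
```

```text
t 46.75 pos [0.3558 0.3012 0.2811] xdir 84.93 tilt -0.9999691412212348 F [-0.1441 -0.1618 -0.4005] w 1.0 q [ 0.5606  0.2296  1.8981 -0.0001  1.0061 -0.9217]
```

View pics/zl_s.png

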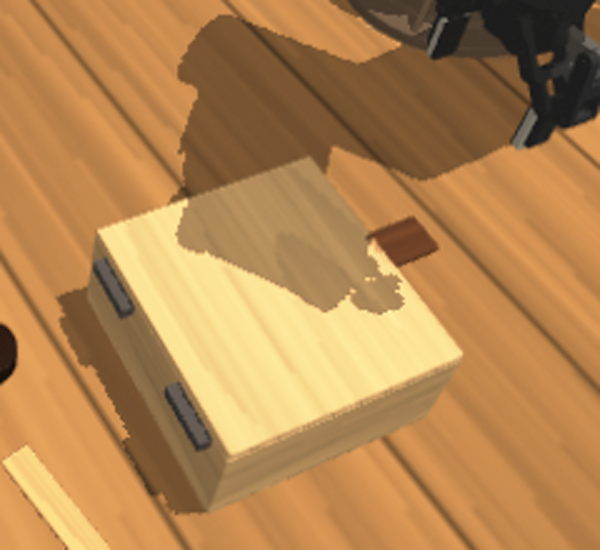

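View pics/zl_w.png

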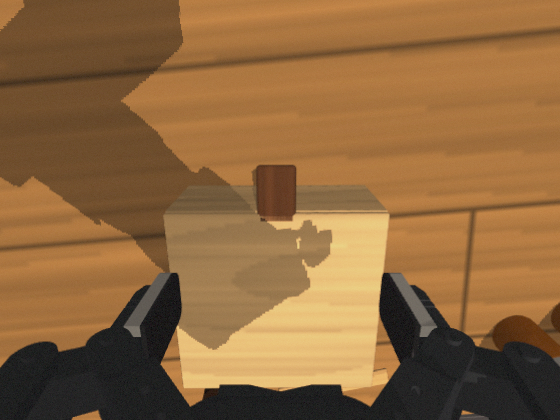

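```bash
python3 - <<'E'
from h import *
a=cv2.imread("pics/b_scene.png");b=r.capture("scene")[:,:,::-1].copy();st()
cv2.imwrite("pics/zm_b.png",b)
o=[cv2.resize(x[290:385,360:480],None,fx=3.2,fy=4) for x in (a,b)]
o.append(cv2.absdiff(*o)); cv2.imwrite("pics/zm.png",cv2.resize(np.hstack(o),(800,270)))
shot("top","zm_t")
E
```

```text
t 46.9 pos [0.3545 0.3003 0.2766] xdir 84.93 tilt -0.9999999212319156 F [ 0.5997  0.6304 -0.9497] w 1.0 q [ 0.5605  0.2354  1.9038 -0.0001  1.0028 -0.9218]
```

View pics/zm.png

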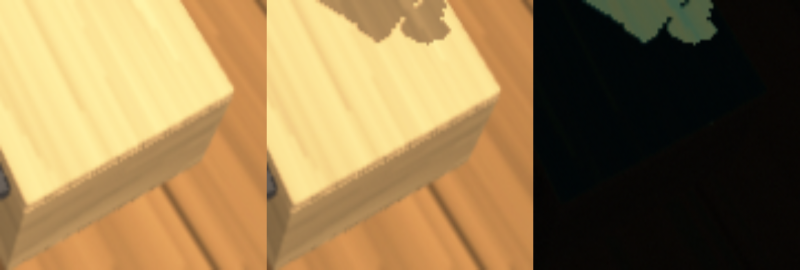

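View pics/zm_t.png

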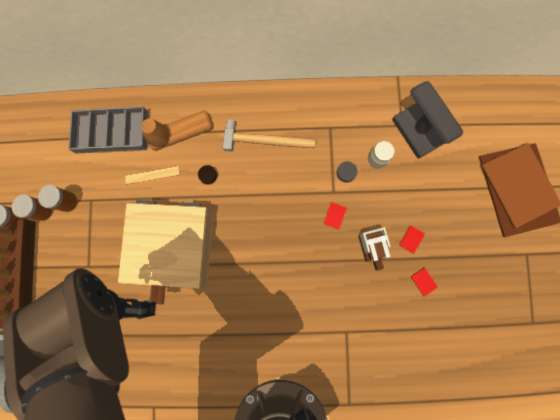

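```bash
python3 - <<'E'
from rig import r
print(r.hand_in()); print(r.sense()["time"])
E
```

```text
the job is handed in; nothing more can be done
None
the job is handed in; nothing more can be done
```

The job is finished and handed in at about 47 s of the 208 s allowed. The hand-in gives no verdict, so these results rest on my own checks.

**What I did:**
- I swung the lid back onto its stop.
- I drew the lowest heel lift and laid it flat in the pail, then added the three blocks present. One of them had been knocked aside, so I measured its position again before picking it up.
- I raised the bail, lifted the pail by it and set it on the chest floor about 20 mm behind the centre.
- I folded the bail down towards the chest's front and closed the lid by its tab.

**Last checks:**
- **Pail:** Just before closing, the pictures showed the pail upright in the chest, with the lift and three blocks inside and the folded bail clear of the walls. I did not see inside again once the lid was shut.
- **Lid:** The scene picture after closing matches the one from the start, apart from the arm's shadow, so the lid looks fully shut. I had no direct reading of its angle.
- **Surroundings:** The hammer, jar, tin, wax, rule and red look-alikes looked unmoved in the last top view. The other lifts appeared still in the magazine, but I did not measure their positions.
- **Arm:** The gripper was open and clear of everything, at about 0.28 m height, with forces below 1.5 N.

**Disagreements:** The wrist camera and the top camera disagreed by about 3–8 mm on some positions, so I used values in between. While I was closing the lid the gripper felt up to 14 N sideways, and this went away when I let go.

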